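# Load the bench collets with brass bars

## Task

Turn the selector to three dots (loading). Then push every brass bar on the bench fully home against the stop in the collet of its own size and swing that collet's lever fully closed, and when all are locked turn the selector to four dots. Leave the goblet standing where it is.

Things in the scene. Friction and masses are not known exactly. Their poses are not given: they have to be found in the camera images.
- bar_a_mid (a point): Centre of the thinnest brass bar: square bar stock 14 x 14 mm, 150 mm long, about 0.25 kg, lying flat on the bench at the start. Its x axis runs along the bar, z up as first laid. Both ends are alike. This bar may be absent.
- bar_b_mid (a point): Centre of the middle brass bar: square bar stock 19 x 19 mm, 150 mm long, about 0.46 kg, lying flat on the bench at the start. Its x axis runs along the bar, z up as first laid. Both ends are alike. This bar may be absent.
- bar_c_mid (a point): Centre of the thickest brass bar: square bar stock 24 x 24 mm, 150 mm long, about 0.73 kg, lying flat on the bench at the start. Its x axis runs along the bar, z up as first laid. Both ends are alike. This bar may be absent.
- collet_a_mouth (a point): Mouth centre of the fixed collet for the thinnest bar: grey block 80 mm deep (x), 70 wide, 80 high; level square bore 17 mm wide, axis 50 mm above the bench. x points into the bore, z up. A solid stop lies 60 mm in: a bar fully home has its centre 15 mm in front of the mouth (x = -15 mm). A funnel nose reaches 10 mm out and opens to 33 mm square, in a 67 mm round collar.
- collet_b_mouth (a point): Mouth centre of the fixed collet for the middle bar: grey block 80 mm deep (x), 70 wide, 80 high; level square bore 22 mm wide, axis 50 mm above the bench. x points into the bore, z up. A solid stop lies 60 mm in: a bar fully home has its centre 15 mm in front of the mouth (x = -15 mm). A funnel nose reaches 10 mm out and opens to 38 mm square, in a 67 mm round collar.
- collet_c_mouth (a point): Mouth centre of the fixed collet for the thickest bar: grey block 80 mm deep (x), 70 wide, 80 high; level square bore 27 mm wide, axis 50 mm above the bench. x points into the bore, z up. A solid stop lies 60 mm in: a bar fully home has its centre 15 mm in front of the mouth (x = -15 mm). A funnel nose reaches 10 mm out and opens to 43 mm square, in a 67 mm round collar.
- lever_a_knob (a point): Point 20 mm up the upright round black knob (20 mm diameter, 36 mm tall, top 128 mm above the bench) at the end of the closing lever on top of the thinnest bar's collet. The arm below it is 14 mm wide, its top 92 mm above the bench. x of this frame points along the lever, away from its pivot.
- lever_a (a joint): Angle of that lever (rad) about a vertical pivot at x = 40 mm, y = 0 of the mouth's frame, 70 mm from the knob. 0 fully open, 1.2 closed: pointing straight back along the bore (+x of the mouth). Grows counter-clockwise from above; it opens to the mouth's -y side. Stays where left; 3 to 6 N at the knob moves it. Beyond 0.45 it lowers a clamp jaw into the bore; closed, it grips the bar.
- lever_b_knob (a point): Point 20 mm up the upright round black knob (20 mm diameter, 36 mm tall, top 128 mm above the bench) at the end of the closing lever on top of the middle bar's collet. The arm below it is 14 mm wide, its top 92 mm above the bench. x of this frame points along the lever, away from its pivot.
- lever_b (a joint): Angle of that lever (rad) about a vertical pivot at x = 40 mm, y = 0 of the mouth's frame, 70 mm from the knob. 0 fully open, 1.2 closed: pointing straight back along the bore (+x of the mouth). Grows counter-clockwise from above; it opens to the mouth's -y side. Stays where left; 3 to 6 N at the knob moves it. Beyond 0.45 it lowers a clamp jaw into the bore; closed, it grips the bar.
- lever_c_knob (a point): Point 20 mm up the upright round black knob (20 mm diameter, 36 mm tall, top 128 mm above the bench) at the end of the closing lever on top of the thickest bar's collet. The arm below it is 14 mm wide, its top 92 mm above the bench. x of this frame points along the lever, away from its pivot.
- lever_c (a joint): Angle of that lever (rad) about a vertical pivot at x = 40 mm, y = 0 of the mouth's frame, 70 mm from the knob. 0 fully open, 1.2 closed: pointing straight back along the bore (+x of the mouth). Grows counter-clockwise from above; it opens to the mouth's -y side. Stays where left; 3 to 6 N at the knob moves it. Beyond 0.45 it lowers a clamp jaw into the bore; closed, it grips the bar.
- selector_grip (a point): On the vertical axis of the black selector knob, 82 mm above the bench, half-way up its grip bar (60 mm long, 14 thick, 26 high, top 94 mm above the bench), on a grey control box 130 x 130 x 55 mm. x runs along the grip bar, whose -x end is the white-lined pointer; y is across it.
- selector (a joint): Angle of the selector (rad), growing clockwise from above. Four detents, marked by one, two, three and four white dots: 0, 0.5, 1.0 and 1.5. Stops at -0.08 and 1.58. Light (about 0.05 N m); released within about 0.15 rad of a detent it mostly settles in it.
- goblet_mid (a point): Middle of the stemmed metal goblet standing on the bench, 110 mm tall, 68 mm across the rim: not part of the job.
There are look-alikes about, which are no part of the job. Leave any green, purple or red look-alike of the part that bears collet_b_mouth alone.

How it is judged:
On the way, in this order (a step that is already met when the one before it is completed fails the run):
1. the selector is set to three dots (value of joint selector between 0.88 and 1.12 rad), for 0.2 s.
2. with the selector at three dots, every bar is home in its own collet and its lever closed (all of step 1 and x of bar_a_mid in the frame of collet_a_mouth between -0.0205 and -0.01 m and y of bar_a_mid in the frame of collet_a_mouth between -0.007 and 0.007 m and z of bar_a_mid in the frame of collet_a_mouth between -0.009 and 0.009 m and angle between the x axis of bar_a_mid and the x axis of collet_a_mouth, either way round below 0.12 rad and angle between the x axis of lever_a_knob and the x axis of bar_a_mid, either way round below 0.17 rad and x of bar_b_mid in the frame of collet_b_mouth between -0.0205 and -0.01 m and y of bar_b_mid in the frame of collet_b_mouth between -0.007 and 0.007 m and z of bar_b_mid in the frame of collet_b_mouth between -0.009 and 0.009 m and angle between the x axis of bar_b_mid and the x axis of collet_b_mouth, either way round below 0.12 rad and angle between the x axis of lever_b_knob and the x axis of bar_b_mid, either way round below 0.17 rad and x of bar_c_mid in the frame of collet_c_mouth between -0.0205 and -0.01 m and y of bar_c_mid in the frame of collet_c_mouth between -0.007 and 0.007 m and z of bar_c_mid in the frame of collet_c_mouth between -0.009 and 0.009 m and angle between the x axis of bar_c_mid and the x axis of collet_c_mouth, either way round below 0.12 rad and angle between the x axis of lever_c_knob and the x axis of bar_c_mid, either way round below 0.17 rad), for 0.2 s.
3. the selector is set to four dots (value of joint selector between 1.38 and 1.62 rad), for 0.2 s.
At the end, for the whole second after the job is handed in: Every bar present is at rest in its own collet, within 5 mm of the stop, within 7 mm sideways and 9 mm in height of the bore axis and parallel to it within 0.12 rad; its lever is closed (within 0.17 rad of parallel to the bar); the selector is within 0.12 rad of four dots (all of step 3 and x of bar_a_mid in the frame of collet_a_mouth between -0.0205 and -0.01 m and y of bar_a_mid in the frame of collet_a_mouth between -0.007 and 0.007 m and z of bar_a_mid in the frame of collet_a_mouth between -0.009 and 0.009 m and angle between the x axis of bar_a_mid and the x axis of collet_a_mouth, either way round below 0.12 rad and angle between the x axis of lever_a_knob and the x axis of bar_a_mid, either way round below 0.17 rad and x of bar_b_mid in the frame of collet_b_mouth between -0.0205 and -0.01 m and y of bar_b_mid in the frame of collet_b_mouth between -0.007 and 0.007 m and z of bar_b_mid in the frame of collet_b_mouth between -0.009 and 0.009 m and angle between the x axis of bar_b_mid and the x axis of collet_b_mouth, either way round below 0.12 rad and angle between the x axis of lever_b_knob and the x axis of bar_b_mid, either way round below 0.17 rad and x of bar_c_mid in the frame of collet_c_mouth between -0.0205 and -0.01 m and y of bar_c_mid in the frame of collet_c_mouth between -0.007 and 0.007 m and z of bar_c_mid in the frame of collet_c_mouth between -0.009 and 0.009 m and angle between the x axis of bar_c_mid and the x axis of collet_c_mouth, either way round below 0.12 rad and angle between the x axis of lever_c_knob and the x axis of bar_c_mid, either way round below 0.17 rad and linear speed of each of bar_a, bar_b, bar_c below 0.02 m/s); the robot touches nothing.
It fails at once if the goblet is shoved more than 30 mm or knocked over (distance of goblet_mid from where it was at the start of the episode above 0.03 m or angle between goblet_mid's own z axis and vertical above 0.5 rad).
Of bar_a, bar_b, bar_c only 2 to 3 are there at a start; the rules pass over those that are not, and their reading is None.
At some moment in a run one of bar_a, bar_b, bar_c may be knocked a few centimetres aside while the robot is not near it.
It also fails if it takes over 210 s, if anything falls off the work surface, if the arm or the gripper's body presses on something with over 40 N, if the wrist force passes 120 N, or if a joint passes its speed limit or range.

## Robot

A 6-joint arm with a two-finger parallel gripper is mounted at the origin on the work surface. World frame = base frame: x ahead of the robot, y to its left, z up, the work surface at z = 0. Lengths are in m, angles in rad, forces in N, time in s.
With the tool pointing down it reaches from about 0.25 to 0.775 m from the base axis. Payload 4 kg.
Tool frame: the origin (TCP) lies midway between the tips of the shut fingers; the grasp point (between the pads) lies 19 mm behind it; z points along the fingers, y is the direction in which the jaws open and shut (so a half turn about z gives the same grasp; the last joint's range is limited). The gripper opens to 94 mm and grips with 3 to 60 N. Pads are 16 mm wide; open, the fingers measure 119 mm over their backs; the gripper's body (75 mm by 177 mm) begins 78 mm behind the grasp point.
Start: joints at [-0.103, 0.087, 1.371, -0, 1.684, -0.103], TCP at [0.55, -0, 0.206] pointing down, gripper open.
Joint ranges: [-3.1, 3.1], [-0.76, 2.03], [0.27, 2.55], [-1.08, 4.22], [0.17, 2.65], [-2.57, 2.57]. Speed limits (rad/s): [2.79, 2.79, 3.14, 3.14, 3.14, 3.14].

## Interface

Orientations are given as [roll, pitch, yaw] about the fixed x, y, z axes, in that order (R = Rz(yaw) Ry(pitch) Rx(roll)).
In Python, from bench import robot gives the robot as it stands.
- The arm moves only by the tool servo_tool, never from a script. Its argument "rows" is a list of rows, each a list of 2 entries, a list of its own where there are three numbers: the shift along the tool's x, y, z normalised to -1 to 1, where 1 is 0.08 m, then the turn about the tool's z normalised to -1 to 1, where 1 is pi/2 rad. A call has 1 to 12 rows; each row is the pose to reach, as a shift and turn from the pose commanded when the call began, along the tool's axes at that moment; what a row does not reach only later rows make up. A row lasts 1/12 s, in which the tool goes at most 41.7 mm and 7.16 degrees, less where a joint would pass 70% of its speed; a pose out of reach is approached as far as the arm can. A call with a number of a shift or a turn outside -1 to 1 is refused whole. A call with a gripper value outside its range is refused whole. "grip" is the closure, from -1 (fully open) to 1 (shut), set as the call begins (left out, the last holds). The fingers move at their own pace and stop on an object; the grip force is fixed at half the most. Time passes only in rows, so rows that repeat a pose let the fingers close. It gives the time, the measured TCP pose, the force and the opening at its end, in the units of the state.
- robot.get_obs(): the state, without advancing time (a new reading comes with each control period).
- robot.snapshot(name): name is "scene" or "side" or "wrist"; returns a dict with "pixels" (420x560x3 uint8, red, green, blue), "camera_matrix" (3x3 intrinsics, pixels), "world_from_camera" (4x4, takes a point from camera to world coordinates). Camera axes: x right, y down, z forward; pixel columns grow to the right and rows downward; lengths in m; the calibration is good to about 2 mm. A picture is of the moment at which its call begins. There is no depth.
- robot.close_job(): hands the job in, once; it reports no verdict.
The state is a dict: "time": time; "joint_positions": joint angles; "qvel": joint speeds; "joint_torque": joint torques, N m; "tool_pos": TCP position; "ee_rot": TCP orientation; "wrist_force": force on the tool from outside, world axes, zero at the start; "wrist_torque": the same for the moment, N m; "width": finger opening in m.
Only numpy, scipy, OpenCV 4.12 (cv2) and the standard library are available. Lean on these libraries where they do the work, as an engineer would, in place of code of your own. Each camera call takes 0.05 s, during which the arm holds its last target.

## Working session

There is one attempt and no reset: what is moved stays moved. The work goes in short steps, Python scripts to look and compute and a tool call to move; the robot and the scene stay as the last step left them, time stands still between calls to the robot, and variables do not carry over. Pictures are saved under pics/ and viewed, and the job is handed in when it is done.

Besides the shell and the picture viewer there is one more tool, called after "Call:" by a JSON object that holds its "api" and its "payload", one argument or row to a line. servo_tool: Moves the arm, as the interface text tells. Its arguments: {"type":"object","properties":{"rows":{"type":"array"},"grip":{"type":"number"}},"required":["rows"]}

```bash
mkdir -p pics; ls
cat > h.py <<'E'
import numpy as np, cv2
from bench import robot
def snap(n,f):
    s=robot.snapshot(n); cv2.imwrite('pics/'+f,s['pixels'][:,:,::-1]); 
    np.savez('pics/'+f[:-4]+'.npz',K=s['camera_matrix'],T=s['world_from_camera'],p=s['pixels']); return s
def load(f): return np.load('pics/'+f+'.npz')
def px2w(f,u,v,z):
    d=load(f); K=d['K'];T=d['T']
    r=T[:3,:3]@np.linalg.solve(K,[u,v,1.]); o=T[:3,3]
    return o+r*(z-o[2])/r[2]
def w2px(f,p):
    d=load(f); K=d['K'];T=np.linalg.inv(d['T'])
    q=K@(T[:3,:3]@np.array(p,float)+T[:3,3]); return q[:2]/q[2]
def crop(f,u0,v0,u1,v1,k,out):
    p=load(f)['p'][v0:v1,u0:u1,::-1]; cv2.imwrite('pics/'+out,cv2.resize(p,None,fx=k,fy=k,interpolation=cv2.INTER_CUBIC))
E
python3 - <<'E'
from h import *
for n in ['scene','side','wrist']:
    s=snap(n,n+'0.png'); print(n,s['camera_matrix'].round(1).tolist(),s['world_from_camera'].round(3).tolist())
print(robot.get_obs())
E
```

```text
pics
scene [[379.9, 0.0, 275.3], [0.0, 379.9, 208.3], [0.0, 0.0, 1.0]] [[0.641, 0.611, -0.465, 0.988], [0.767, -0.498, 0.404, -0.387], [0.015, -0.616, -0.788, 0.967], [0.0, 0.0, 0.0, 1.0]]
side [[447.1, 0.0, 272.7], [0.0, 447.1, 211.6], [0.0, 0.0, 1.0]] [[0.921, -0.198, 0.335, 0.096], [-0.389, -0.447, 0.806, -0.837], [-0.01, -0.872, -0.489, 0.636], [0.0, 0.0, 0.0, 1.0]]
wrist [[356.4, 0.0, 278.3], [0.0, 356.4, 203.2], [0.0, 0.0, 1.0]] [[1.0, 0.001, -0.001, 0.55], [0.001, -0.973, -0.233, 0.066], [-0.001, 0.233, -0.973, 0.383], [0.0, 0.0, 0.0, 1.0]]
{'time': 0.15, 'joint_positions': array([-1.03129084e-01,  8.78285200e-02,  1.37187120e+00, -7.85853092e-06,
        1.68360266e+00, -1.03109065e-01]), 'qvel': array([-0.00058376,  0.00016119, -0.0051276 ,  0.00076209, -0.00022433,
       -0.00079025]), 'joint_torque': array([ 1.24418581e-03, -3.40636396e+01, -3.02795255e+01,  7.18983379e-02,
        3.04441026e-02, -1.11468453e-04]), 'tool_pos': array([5.49590041e-01, 1.90611005e-05, 2.04567602e-01]), 'ee_rot': array([-3.13989120e+00, -1.68207606e-04,  1.57077529e+00]), 'wrist_force': array([-0.27541973, -0.1595921 , -0.44262321]), 'wrist_torque': array([-0.00565422,  0.04771673,  0.02233186]), 'width': 0.09396852692525334}
```

View pics/scene0.png

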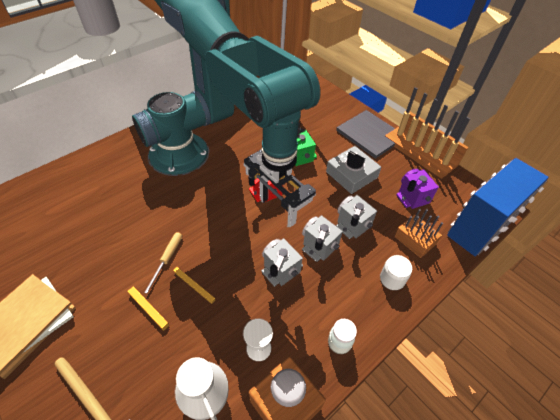

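View pics/side0.png

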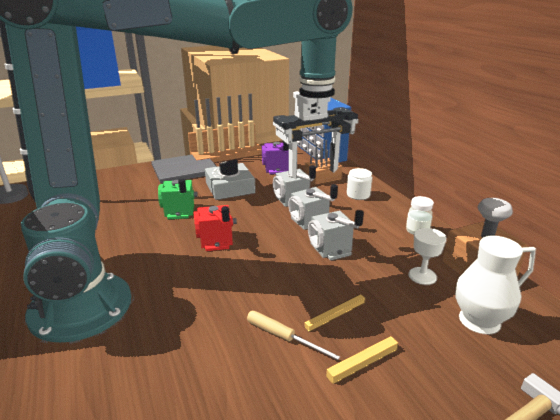

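View pics/wrist0.png

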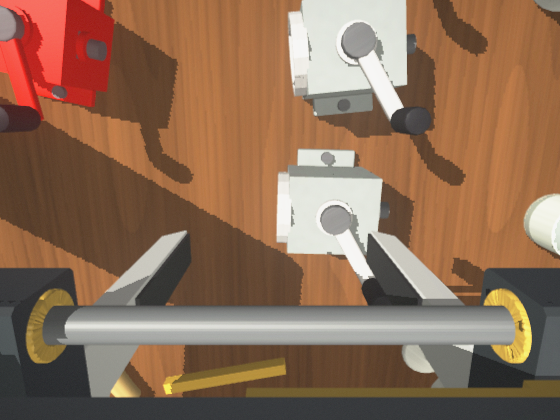

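Run:
```python
from h import *
crop('scene0',110,220,290,350,4,'c1.png')
crop('side0',230,130,430,280,4,'c2.png')
crop('side0',290,280,410,390,5,'c3.png')
crop('scene0',250,120,450,290,4,'c4.png')
crop('side0',140,130,300,260,5,'c5.png')
```

```text
(no output)
```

View pics/c1.png

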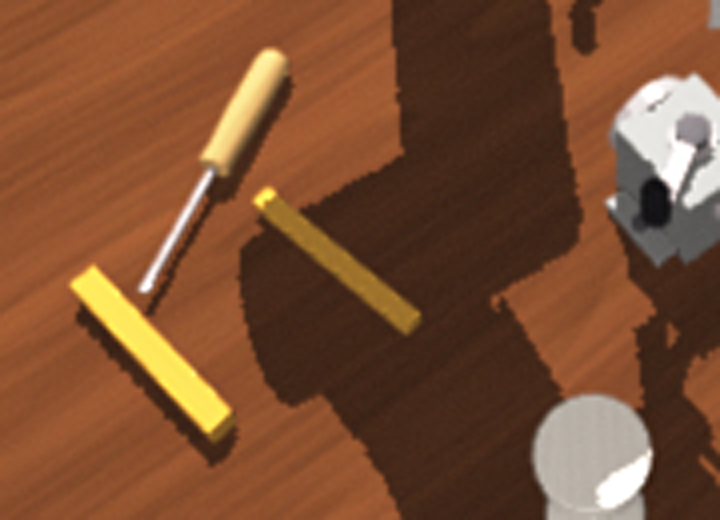

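View pics/c2.png

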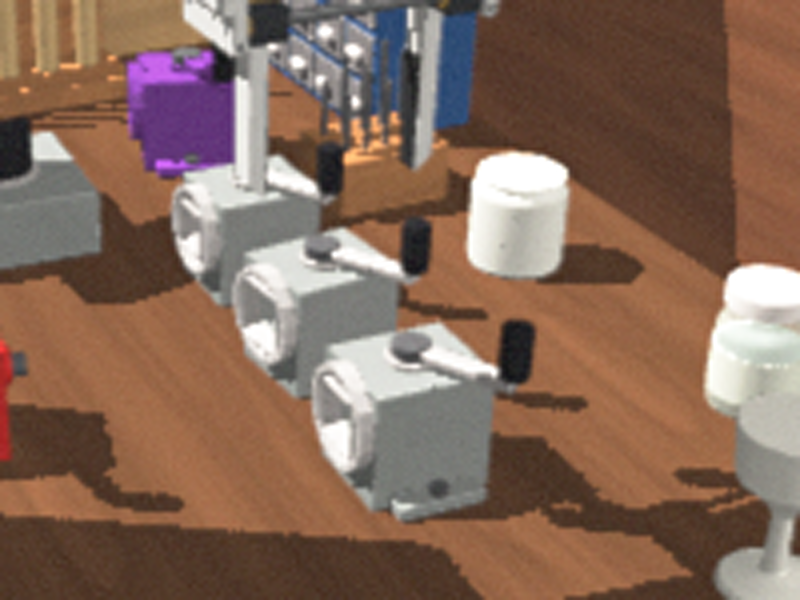

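View pics/c3.png

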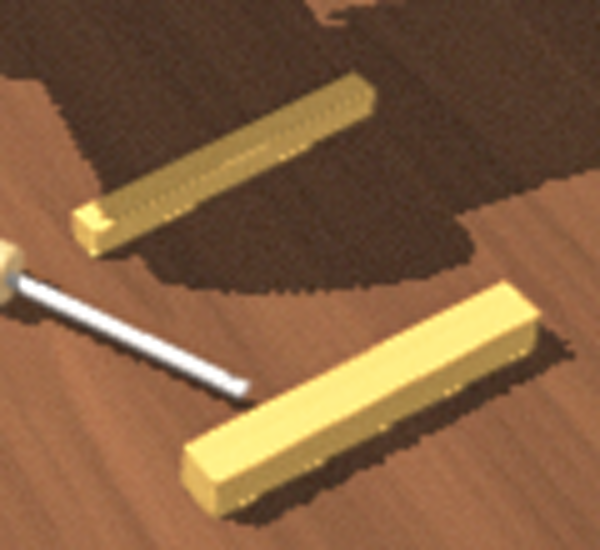

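View pics/c4.png

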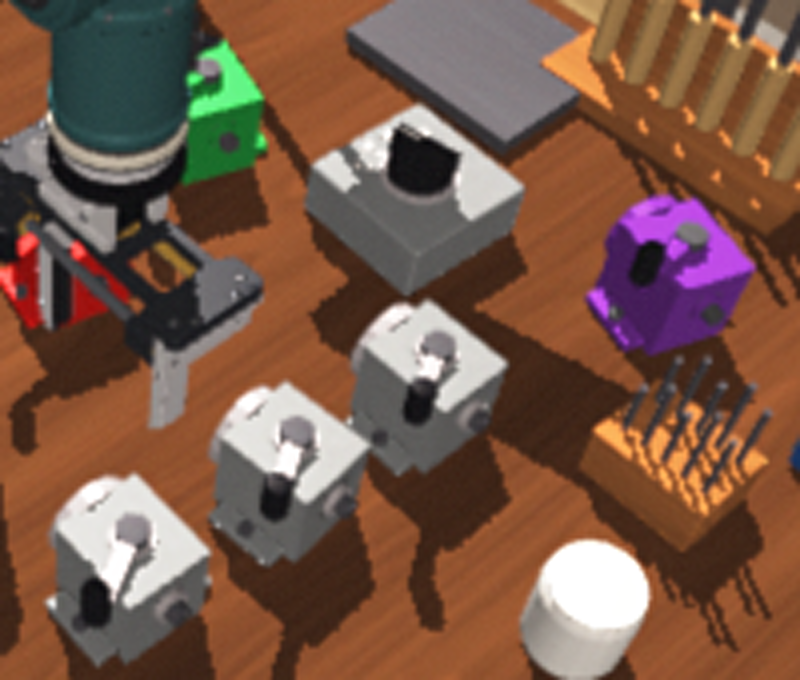

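View pics/c5.png

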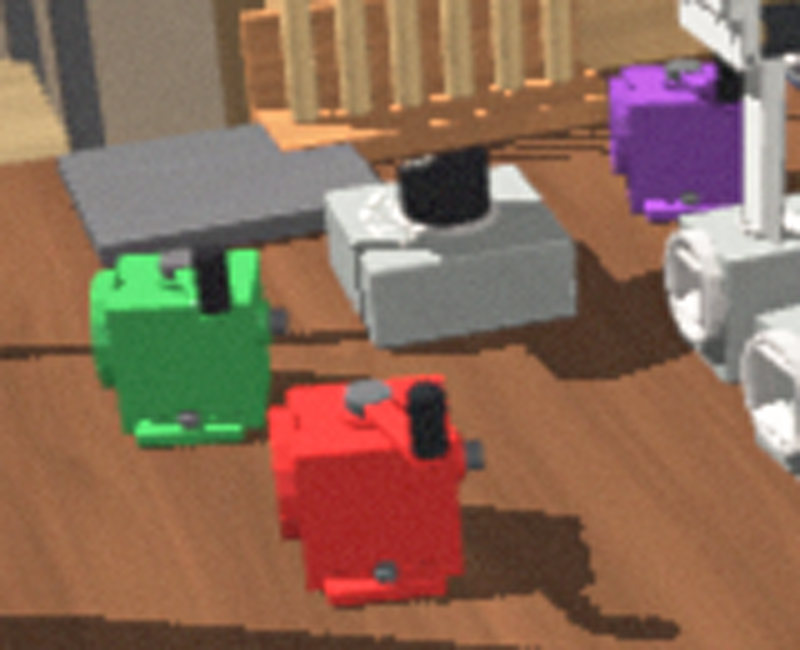

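Run:
```python
from h import *
def q(f,off,k,pts,z):
    P=[px2w(f,off[0]+(u+.5)/k-.5,off[1]+(v+.5)/k-.5,z)[:2] for u,v in pts]
    P=np.array(P); print(f,'z',z,P.round(4).tolist())
    e1=(P[0]+P[1])/2;e2=(P[2]+P[3])/2
    print('  mid',((e1+e2)/2).round(4),'len',np.linalg.norm(e1-e2).round(4),'yaw',np.degrees(np.arctan2(*(e2-e1)[::-1])).round(1),'w',np.linalg.norm(P[0]-P[1]).round(4),np.linalg.norm(P[2]-P[3]).round(4))
for z in (.014,.019,.024):
  print('big');q('side0',(290,280),5,[(183,450),(218,487),(505,282),(541,316)],z)
  q('scene0',(110,220),4,[(70,284),(93,264),(212,438),(234,412)],z)
  print('small');q('side0',(290,280),5,[(75,211),(98,230),(356,74),(376,95)],z)
  q('scene0',(110,220),4,[(254,204),(268,187),(405,333),(420,317)],z)
```

```text
big
side0 z 0.014 [[0.3883, -0.3681], [0.3916, -0.3869], [0.539, -0.3462], [0.5408, -0.3659]]
  mid [ 0.4649 -0.3668] len 0.1514 yaw 8.2 w 0.019 0.0198
scene0 z 0.014 [[0.3887, -0.3901], [0.385, -0.3713], [0.5431, -0.3694], [0.5371, -0.3501]]
  mid [ 0.4635 -0.3702] len 0.1547 yaw 7.8 w 0.0192 0.0203
small
side0 z 0.014 [[0.4066, -0.2469], [0.4102, -0.26], [0.5535, -0.2202], [0.5538, -0.2352]]
  mid [ 0.481  -0.2406] len 0.1475 yaw 10.1 w 0.0135 0.015
scene0 z 0.014 [[0.4143, -0.263], [0.4087, -0.2484], [0.5618, -0.2354], [0.5587, -0.2213]]
  mid [ 0.4859 -0.242 ] len 0.1513 yaw 10.4 w 0.0156 0.0145
big
side0 z 0.019 [[0.386, -0.3719], [0.3893, -0.3905], [0.5354, -0.3501], [0.5373, -0.3696]]
  mid [ 0.462  -0.3705] len 0.1502 yaw 8.2 w 0.0189 0.0196
scene0 z 0.019 [[0.3918, -0.3901], [0.3881, -0.3713], [0.5455, -0.3695], [0.5395, -0.3503]]
  mid [ 0.4662 -0.3703] len 0.1539 yaw 7.8 w 0.0191 0.0201
small
side0 z 0.019 [[0.4041, -0.2517], [0.4076, -0.2646], [0.5499, -0.2252], [0.5501, -0.24]]
  mid [ 0.4779 -0.2454] len 0.1464 yaw 10.1 w 0.0134 0.0148
scene0 z 0.019 [[0.4173, -0.2637], [0.4117, -0.2492], [0.564, -0.2362], [0.5609, -0.2221]]
  mid [ 0.4885 -0.2428] len 0.1505 yaw 10.4 w 0.0155 0.0144
big
side0 z 0.024 [[0.3836, -0.3757], [0.3869, -0.3941], [0.5318, -0.3541], [0.5337, -0.3734]]
  mid [ 0.459  -0.3743] len 0.149 yaw 8.2 w 0.0187 0.0195
scene0 z 0.024 [[0.395, -0.39], [0.3913, -0.3714], [0.5478, -0.3696], [0.5418, -0.3504]]
  mid [ 0.469  -0.3704] len 0.1531 yaw 7.8 w 0.019 0.02
small
side0 z 0.024 [[0.4016, -0.2564], [0.4051, -0.2693], [0.5462, -0.2301], [0.5464, -0.2449]]
  mid [ 0.4748 -0.2502] len 0.1452 yaw 10.1 w 0.0133 0.0147
scene0 z 0.024 [[0.4203, -0.2643], [0.4148, -0.2499], [0.5663, -0.237], [0.5632, -0.223]]
  mid [ 0.4911 -0.2435] len 0.1497 yaw 10.4 w 0.0154 0.0143
```

Run:
```python
from h import *
def m(a,b,z):
    print(px2w('scene0',250+a[0]/4,120+a[1]/4,z).round(4), px2w('side0',*b,z).round(4))
print('knob top'); m((428,145),(140+443/5,130+152/5),.094)
off=(230,130)
for n,a,b in [('near piv',(133,528),(410,342)),('mid piv',(297,432),(322,248)),('far piv',(437,346),(250,170))]:
    print(n); m(a,(off[0]+b[0]/4,off[1]+b[1]/4),.10)
for n,a,b in [('near knob',(97,590),(517,326)),('mid knob',(277,482),(416,224)),('far knob',(422,387),(329,148))]:
    print(n); m(a,(off[0]+b[0]/4,off[1]+b[1]/4),.128)
```

```text
knob top
[0.4755 0.4079 0.094 ] [0.4687 0.4151 0.094 ]
near piv
[ 0.6025 -0.0202  0.1   ] [ 0.5876 -0.0289  0.1   ]
mid piv
[0.6159 0.1191 0.1   ] [0.5966 0.1048 0.1   ]
far piv
[0.6258 0.2523 0.1   ] [0.6063 0.2382 0.1   ]
near knob
[ 0.6349 -0.0788  0.128 ] [ 0.6277 -0.0798  0.128 ]
mid knob
[0.6483 0.0643 0.128 ] [0.6415 0.0616 0.128 ]
far knob
[0.6555 0.1966 0.128 ] [0.6464 0.1933 0.128 ]
```

Call:
{"api": "servo_tool", "payload": {
  "rows": [
    [[0.2, 0, 0], -0.08],
    [[0.4, 0, 0], -0.16],
    [[0.5, 0, 0], -0.24],
    [[0.5, 0, 0], -0.32],
    [[0.5, 0, 0], -0.4],
    [[0.5, 0, 0], -0.48],
    [[0.5, 0, 0], -0.56],
    [[0.5, 0, 0], -0.64],
    [[0.5, 0, 0], -0.72],
    [[0.5, 0, 0], -0.8],
    [[0.5, 0, 0], -0.88],
    [[0.5, 0, 0], -0.95]
  ]
}}

```text
time: 1.15
tool_pos: [0.5498, 0.04, 0.205]
ee_rot: [-3.142, -0.001, 3.069]
wrist_force: [0.5, 0.9, -0.4]
width: 0.0941
```

Call:
{"api": "servo_tool", "payload": {
  "rows": [
    [[0.4, 0.4, 0], -0.046],
    [[0.8, 0.8, 0], -0.046],
    [[1, 0.9, 0], -0.046],
    [[1, 0.9, 0], -0.046],
    [[1, 0.9, 0], -0.046]
  ]
}}

```text
time: 1.57
tool_pos: [0.4754, 0.1186, 0.2056]
ee_rot: [-3.141, 0.001, 3.137]
wrist_force: [0.9, 0.8, -0.5]
width: 0.0937
```

Run:
```python
from h import *
snap('wrist','w1.png'); print(robot.get_obs()['ee_rot'])
```

```text
[-3.14104604e+00  7.69340006e-04  3.13603164e+00]
```

View pics/w1.png

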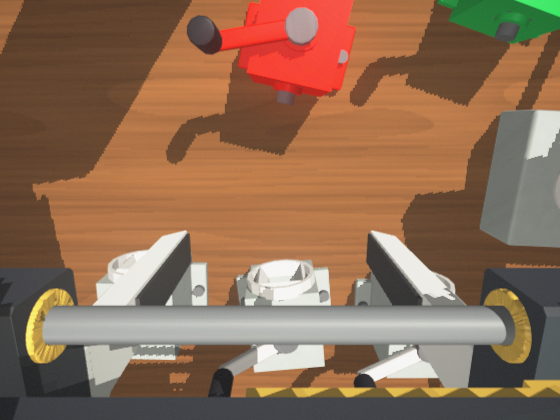

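Run:
```python
from h import *
snap('side','s1.png');snap('scene','sc1.png')
crop('s1',260,150,370,270,7,'d1.png')
crop('w1',60,230,480,400,1.9,'d2.png')
crop('s1',140,130,300,260,5,'d3.png')
```

```text
(no output)
```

View pics/d1.png

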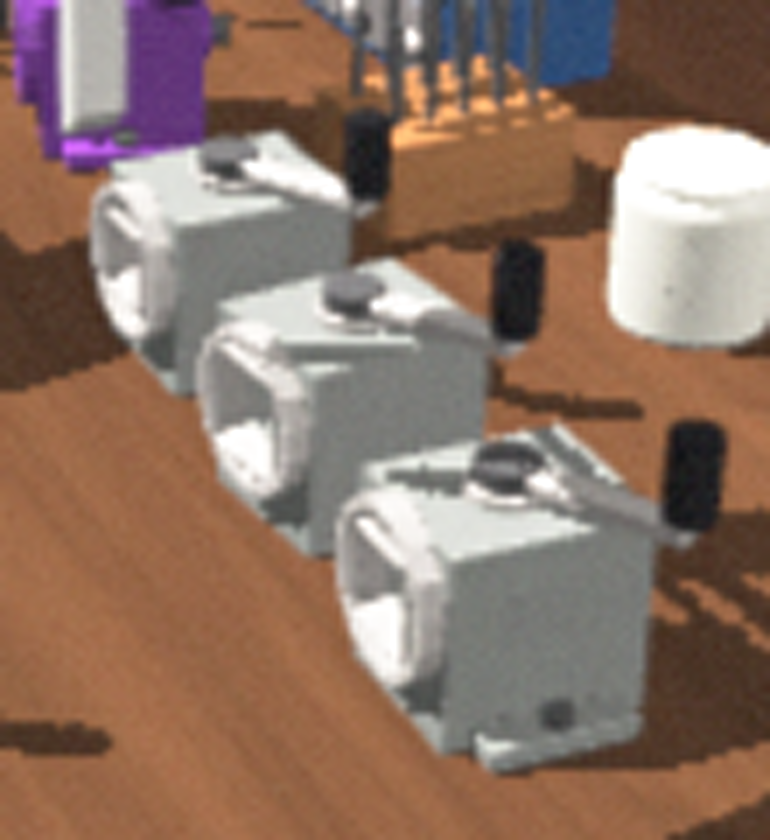

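View pics/sc1.png

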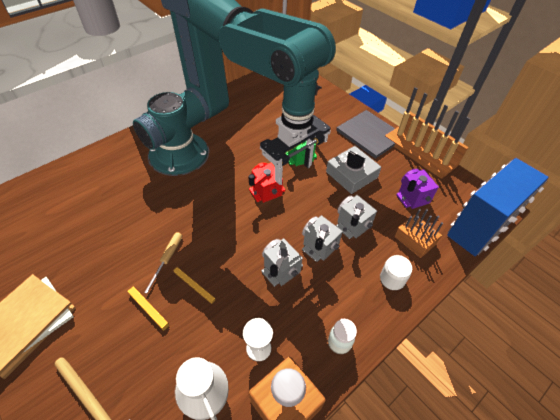

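View pics/d2.png

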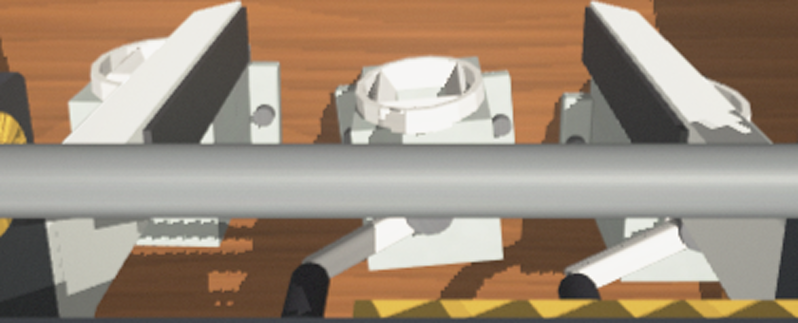

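Call:
{"api": "servo_tool", "payload": {
  "rows": [
    [[0, 0.45, 0], 0],
    [[0, 0.9, 0], 0],
    [[0, 1, 0], 0],
    [[0, 1, 0], 0]
  ]
}}

```text
time: 2.05
tool_pos: [0.477, 0.199, 0.2048]
ee_rot: [-3.141, -0.001, 3.137]
wrist_force: [-0.4, 0.0, -0.5]
width: 0.0941
```

Call:
{"api": "servo_tool", "payload": {
  "rows": [
    [[-0.1, 0.45, 0], 0],
    [[-0.2, 0.6, 0], 0],
    [[-0.2, 0.6, 0], 0],
    [[-0.2, 0.6, 0], 0]
  ]
}}

```text
time: 2.38
tool_pos: [0.4933, 0.2446, 0.2049]
ee_rot: [-3.14, -0.001, 3.134]
wrist_force: [0.4, 0.3, -0.4]
width: 0.0939
```

Run:
```python
from h import *
snap('wrist','w2.png'); crop('w2',60,80,480,400,1.9,'d4.png')
```

```text
(no output)
```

View pics/d4.png

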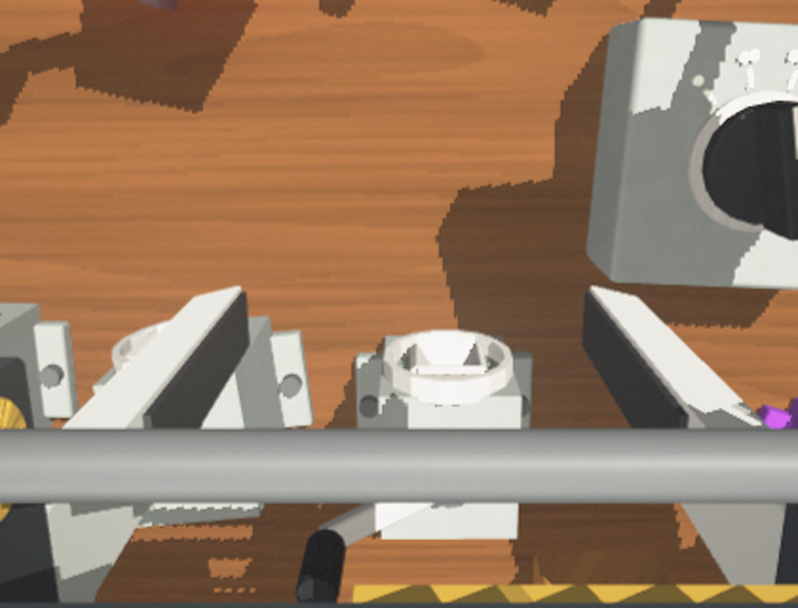

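View pics/w2.png

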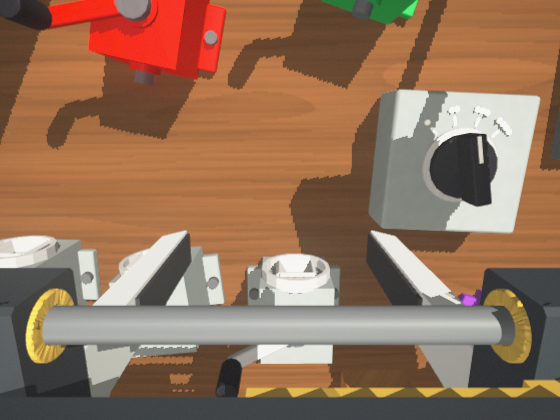

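Run:
```python
from h import *
a=load('w1')['p'][245:310,230:340,::-1]; b=load('w2')['p'][245:310,240:350,::-1]
cv2.imwrite('pics/e1.png',np.vstack([cv2.resize(x,None,fx=6,fy=4.5,interpolation=cv2.INTER_CUBIC) for x in (a,b)]))
crop('w2',360,80,550,240,4,'e2.png')
```

```text
(no output)
```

View pics/e1.png

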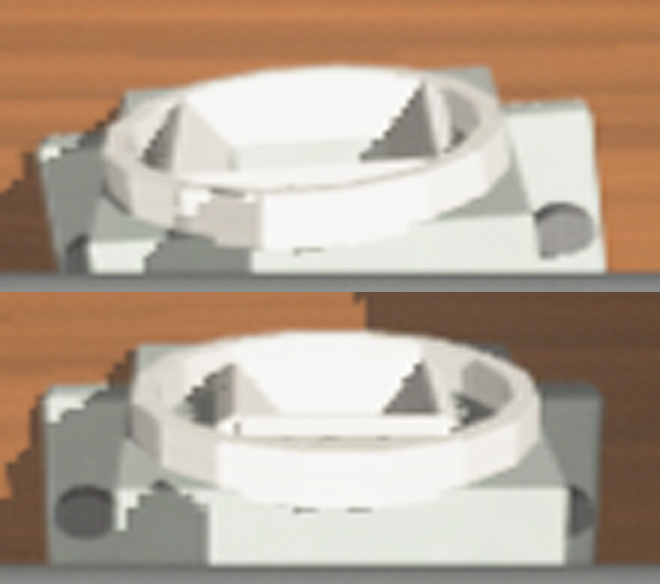

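View pics/e2.png

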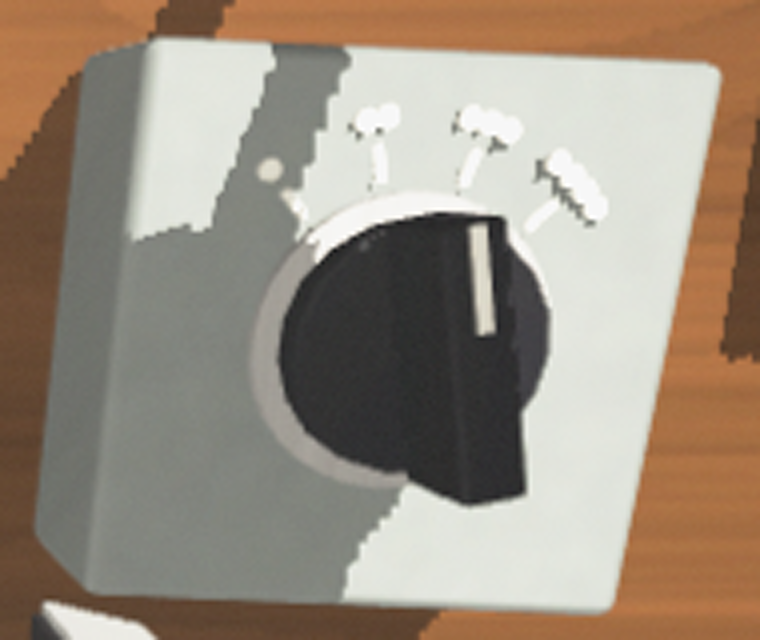

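Run:
```python
from h import *
P=lambda u,v,z: px2w('w2',360+(u+.5)/4-.5,80+(v+.5)/4-.5,z)[:2]
A=P(475,215,.094);B=P(497,498,.094); print('bar',A,B,(A+B)/2,np.linalg.norm(A-B),np.degrees(np.arctan2(*(A-B)[::-1])))
w1=P(477,227,.094);w2=P(487,333,.094);print('line',np.degrees(np.arctan2(*(w1-w2)[::-1])))
c=P(400,340,.06);print('disc c',c)
cc=(A+B)/2
for p in [(270,170),(375,120),(488,125),(575,185)]:
    d=P(*p,.055)-cc; print(np.linalg.norm(d),np.degrees(np.arctan2(*d[::-1])))
# box corners
C=[P(155,38,.055),P(718,65,.055),P(612,612,.055),P(92,592,.055)];print(np.array(C).round(4),np.mean(C,0))
d=C[0]-C[3];print(np.degrees(np.arctan2(*d[::-1])));d=C[1]-C[2];print(np.degrees(np.arctan2(*d[::-1])))
```

```text
bar [0.4392326  0.40340767] [0.4973493 0.415179 ] [0.46829095 0.40929333] 0.05929684323945978 -168.54985189345152
line -167.61855551288937
disc c [0.4685717  0.40848519]
0.04915768290757374 -139.81391168843723
0.049165784028489486 -169.07085423706877
0.04966609403205962 161.24419464583477
0.0502537960814113 132.28546142701546
[[0.4022 0.3497]
 [0.4088 0.4744]
 [0.5354 0.4695]
 [0.5296 0.3437]] [0.46901027 0.40932896]
177.29136879036332
177.79476812035557
```

Call:
{"api": "servo_tool", "payload": {
  "rows": [
    [[0.15, 0.45, 0], -0.06],
    [[0.3, 0.9, 0], -0.128],
    [[0.3, 1, 0], -0.128],
    [[0.3, 1, 0], -0.128]
  ]
}}

```text
time: 2.77
tool_pos: [0.4689, 0.3264, 0.2055]
ee_rot: [-3.141, 0.0, -2.946]
wrist_force: [-0.4, -0.8, 0.2]
width: 0.0942
```

Call:
{"api": "servo_tool", "payload": {
  "rows": [
    [[-0.1, 0.5, 0.3], 0],
    [[-0.2, 1, 0.6], 0],
    [[-0.2, 1, 0.9], 0],
    [[-0.2, 1, 0.9], 0],
    [[-0.2, 1, 0.9], 0]
  ]
}}

```text
time: 3.18
tool_pos: [0.469, 0.405, 0.1314]
ee_rot: [-3.138, -0.005, -2.949]
wrist_force: [-0.2, 0.2, 0.2]
width: 0.0939
```

Call:
{"api": "servo_tool", "payload": {
  "rows": [
    [[0, 0, 0.4], 0],
    [[0, 0.02, 0.75], 0],
    [[0, 0.02, 0.75], 0],
    [[0, 0.02, 0.75], 0]
  ]
}}

```text
time: 3.52
tool_pos: [0.4697, 0.4072, 0.0743]
ee_rot: [-3.14, -0.001, -2.949]
wrist_force: [-0.8, 0.9, 0.2]
width: 0.094
```

Run:
```python
from h import *
snap('wrist','w3.png');o=robot.get_obs();print(o['tool_pos'],o['ee_rot'],o['joint_positions'])
```

```text
[0.47065483 0.40831005 0.07612055] [ 3.14101498e+00  2.75518774e-03 -2.94884905e+00] [ 6.23977264e-01  3.02332180e-01  1.37748170e+00 -6.30792950e-04
  1.45903439e+00 -1.13949397e+00]
```

View pics/w3.png

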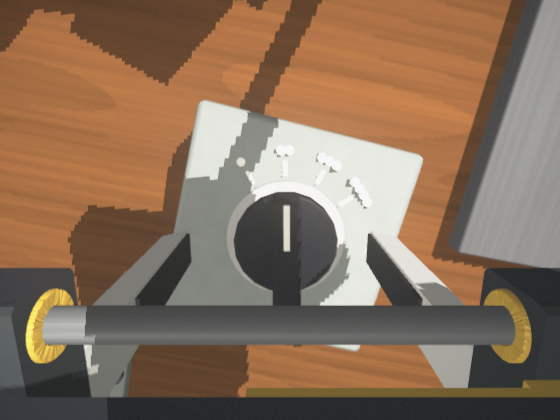

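Call:
{"api": "servo_tool", "payload": {
  "grip": 1,
  "rows": [
    [[0, 0, 0], 0],
    [[0, 0, 0], 0],
    [[0, 0, 0], 0],
    [[0, 0, 0], 0],
    [[0, 0, 0], 0],
    [[0, 0, 0], 0],
    [[0, 0, 0], 0],
    [[0, 0, 0], 0]
  ]
}}

```text
time: 4.23
tool_pos: [0.469, 0.4093, 0.0734]
ee_rot: [-3.141, -0.0, -2.947]
wrist_force: [-0.8, -1.0, -0.2]
width: 0.0442
```

Call:
{"api": "servo_tool", "payload": {
  "rows": [
    [[0, 0, 0], 0.06],
    [[0, 0, 0], 0.12],
    [[0, 0, 0], 0.18],
    [[0, 0, 0], 0.24],
    [[0, 0, 0], 0.3],
    [[0, 0, 0], 0.325],
    [[0, 0, 0], 0.325],
    [[0, 0, 0], 0.325],
    [[0, 0, 0], 0.325]
  ]
}}

```text
time: 4.98
tool_pos: [0.4695, 0.4109, 0.0733]
ee_rot: [3.138, 0.0, 2.828]
wrist_force: [1.3, 5.6, -3.2]
width: 0.0137
```

Call:
{"api": "servo_tool", "payload": {
  "grip": -1,
  "rows": [
    [[0, 0, 0], 0],
    [[0, 0, 0], 0],
    [[0, 0, 0], 0],
    [[0, 0, 0], 0],
    [[0, 0, 0], 0],
    [[0, 0, 0], 0],
    [[0, 0, -0.3], 0],
    [[0, 0, -0.6], 0]
  ]
}}

```text
time: 5.65
tool_pos: [0.4678, 0.4081, 0.1196]
ee_rot: [-3.137, -0.003, 2.826]
wrist_force: [0.0, -0.5, 0.9]
width: 0.0637
```

Run:
```python
from h import *
snap('wrist','w4.png');o=robot.get_obs();print(o['tool_pos'],o['ee_rot'],o['joint_positions'])
```

```text
[0.47094625 0.41045926 0.12754822] [3.13565305 0.0045262  2.82589036] [ 6.26247931e-01  2.72867791e-01  1.31017777e+00 -1.66594430e-04
  1.55108134e+00 -6.28856883e-01]
```

View pics/w4.png

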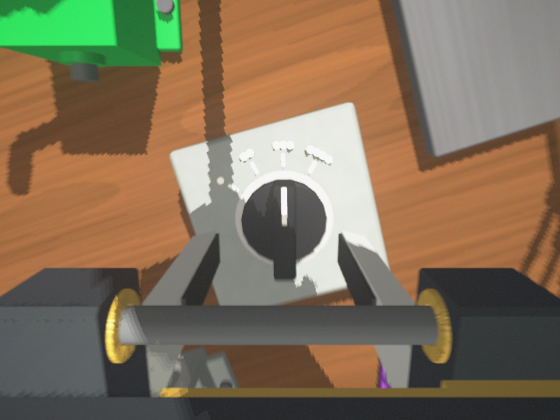

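Call:
{"api": "servo_tool", "payload": {
  "grip": -1,
  "rows": [
    [[0, 0, -0.5], -0.07],
    [[0, 0, -0.97], -0.14],
    [[0, -0.4, -0.97], -0.2],
    [[0, -0.8, -0.97], -0.2],
    [[0, -1, -0.97], -0.2],
    [[0, -1, -0.97], -0.2]
  ]
}}

```text
time: 6.2
tool_pos: [0.4439, 0.3309, 0.2002]
ee_rot: [-3.141, 0.001, 3.138]
wrist_force: [0.8, -0.1, -0.2]
width: 0.0941
```

Call:
{"api": "servo_tool", "payload": {
  "rows": [
    [[0, -0.5, 0], 0],
    [[0, -1, 0], 0],
    [[0, -1, 0], 0]
  ]
}}

```text
time: 6.45
tool_pos: [0.4445, 0.2488, 0.1991]
ee_rot: [-3.138, 0.001, 3.135]
wrist_force: [1.5, 1.1, 1.0]
width: 0.0941
```

Call:
{"api": "servo_tool", "payload": {
  "rows": [
    [[0, -0.5, 0], 0],
    [[0, -1, 0], 0],
    [[0, -1, 0], 0]
  ]
}}

```text
time: 6.7
tool_pos: [0.4447, 0.1689, 0.1993]
ee_rot: [-3.139, 0.001, 3.134]
wrist_force: [0.7, 1.1, -0.6]
width: 0.0943
```

Call:
{"api": "servo_tool", "payload": {
  "rows": [
    [[0, -0.5, 0], 0],
    [[0, -1, 0], 0],
    [[0, -1, 0], 0]
  ]
}}

```text
time: 6.95
tool_pos: [0.4447, 0.0889, 0.1992]
ee_rot: [-3.139, 0.001, 3.133]
wrist_force: [0.4, 0.8, 1.0]
width: 0.094
```

Call:
{"api": "servo_tool", "payload": {
  "rows": [
    [[0, -0.5, 0], 0],
    [[0, -1, 0], 0],
    [[0, -1, 0], 0],
    [[0, -1, 0], 0]
  ]
}}

```text
time: 7.28
tool_pos: [0.4445, 0.013, 0.1991]
ee_rot: [3.14, 0.0, 3.137]
wrist_force: [0.3, 0.3, 0.4]
width: 0.0939
```

Line up for a view of the near mouth comparable with the others.

Call:
{"api": "servo_tool", "payload": {
  "rows": [
    [[-0.3, -0.35, 0], 0],
    [[-0.45, -0.35, 0], 0],
    [[-0.45, -0.35, 0], 0],
    [[-0.45, -0.35, 0], 0]
  ]
}}

```text
time: 7.62
tool_pos: [0.4801, -0.0129, 0.1987]
ee_rot: [3.14, -0.001, -3.141]
wrist_force: [-0.7, 0.1, -0.1]
width: 0.0939
```

Run:
```python
from h import *
snap('wrist','w5.png');snap('side','s5.png');print(robot.get_obs()['tool_pos'])
a=load('w1')['p'][245:310,230:340,::-1]; b=load('w2')['p'][245:310,240:350,::-1];c=load('w5')['p'][245:310,220:330,::-1]
cv2.imwrite('pics/e3.png',np.vstack([cv2.resize(x,None,fx=5,fy=3,interpolation=cv2.INTER_CUBIC) for x in (a,b,c)]))
crop('s5',300,200,370,260,10,'e4.png')
```

```text
[ 0.47950095 -0.01305781  0.19901074]
```

View pics/w5.png

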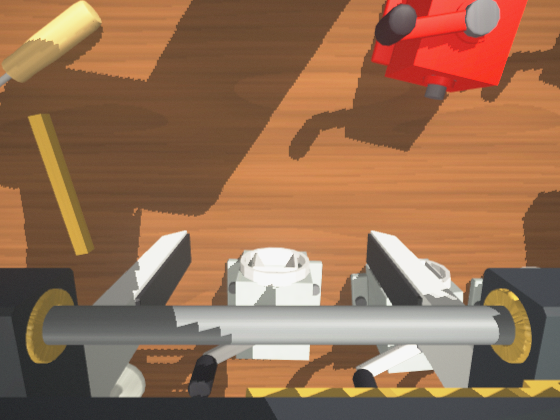

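View pics/e3.png

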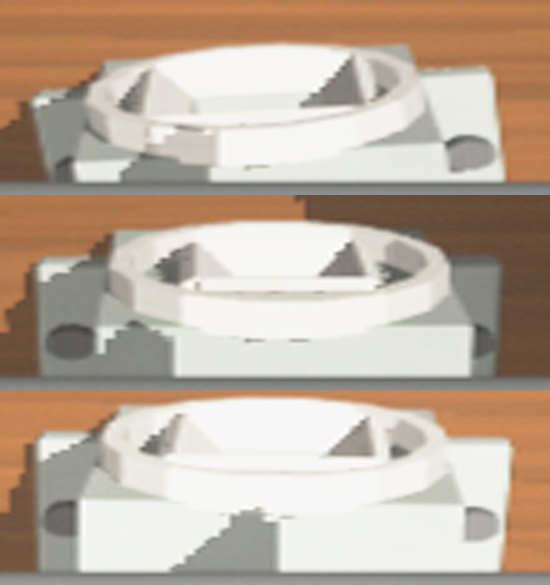

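Run:
```python
from h import *
crop('wrist0',265,135,405,265,5.5,'f1.png')
crop('w5',210,235,345,370,5.5,'f2.png')
```

```text
(no output)
```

View pics/f1.png

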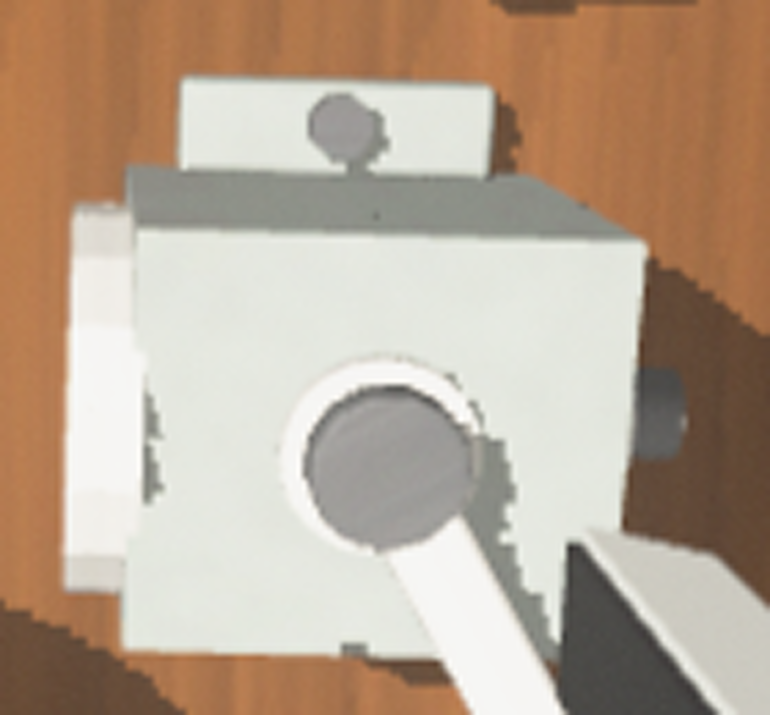

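View pics/f2.png

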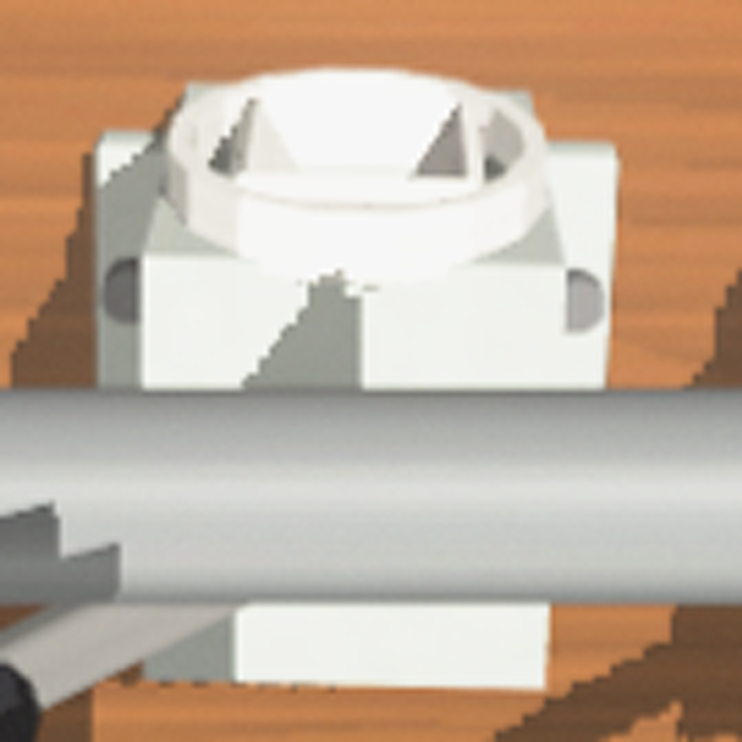

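Run:
```python
from h import *
def P(f,o,k,u,v,z): return px2w(f,o[0]+(u+.5)/k-.5,o[1]+(v+.5)/k-.5,z)[:2]
a=lambda d: np.degrees(np.arctan2(*d[::-1]))
o=(265,135)
FL=P('wrist0',o,5.5,137,231,.08);BL=P('wrist0',o,5.5,645,243,.08);FR=P('wrist0',o,5.5,123,650,.08)
print('w0',FL,BL,FR,'yaw',a(BL-FL),a(FL-FR)-90,'len',np.linalg.norm(BL-FL),np.linalg.norm(FL-FR),'mouth',(FL+FR)/2)
o=(210,235)
FR=P('w5',o,5.5,143,255,.08);FL=P('w5',o,5.5,562,265,.08);BL=P('w5',o,5.5,547,688,.08)
print('w5',FL,BL,FR,'yaw',a(BL-FL),a(FL-FR)-90,'len',np.linalg.norm(BL-FL),np.linalg.norm(FL-FR),'mouth',(FL+FR)/2)
for z in (.0942,.1,):print('piv',P('wrist0',(265,135),5.5,390,467,z))
```

```text
w0 [0.55909486 0.0172057 ] [0.63855975 0.01538043] [ 0.55734704 -0.05243104] yaw -1.3158205452624154 -1.4377651970066552 len 0.07948585682880027 0.06965866407169993 mouth [ 0.55822095 -0.01761267]
w5 [0.55833752 0.01687082] [0.63841618 0.01610397] [ 0.55659743 -0.05213628] yaw -0.5486606632681422 -1.4444722576978108 len 0.08008232895108304 0.06902903829615452 mouth [ 0.55746747 -0.01763273]
piv [ 0.59772023 -0.01699288]
piv [ 0.59675994 -0.01532143]
```

Run:
```python
from h import *
print(px2w('side0',290+245/5,280+388/5,.004),px2w('side0',290+15/5,280+280/5,.008),px2w('scene0',110+146/4,220+290/4,.004),px2w('scene0',110+213/4,220+170/4,.008))
print(px2w('w5',2,75,.008))
```

```text
[ 0.42775203 -0.34567449  0.004     ] [ 0.37195443 -0.26712529  0.008     ] [ 0.42087358 -0.35210135  0.004     ] [ 0.36987355 -0.27057526  0.008     ]
[ 0.37239251 -0.28460025  0.008     ]
```

Call:
{"api": "servo_tool", "payload": {
  "rows": [
    [[0.1, -0.5, 0], -0.045],
    [[0.2, -1, 0], -0.089],
    [[0.38, -1, 0], -0.089]
  ]
}}

```text
time: 7.97
tool_pos: [0.449, -0.0984, 0.1989]
ee_rot: [-3.138, -0.001, -3.004]
wrist_force: [-0.4, 0.5, 0.2]
width: 0.0943
```

Call:
{"api": "servo_tool", "payload": {
  "rows": [
    [[0, -0.5, 0], 0],
    [[-0.13, -1, 0], 0],
    [[-0.13, -1, 0], 0]
  ]
}}

```text
time: 8.22
tool_pos: [0.4713, -0.1766, 0.1984]
ee_rot: [-3.139, -0.0, -3.007]
wrist_force: [-0.1, 0.8, -0.5]
width: 0.0941
```

Call:
{"api": "servo_tool", "payload": {
  "rows": [
    [[0, -0.5, 0], 0],
    [[-0.13, -1, 0], 0],
    [[-0.13, -1, 0], 0]
  ]
}}

```text
time: 8.47
tool_pos: [0.4929, -0.2543, 0.1972]
ee_rot: [-3.14, -0.002, -3.007]
wrist_force: [0.2, 0.5, -0.7]
width: 0.0943
```

Call:
{"api": "servo_tool", "payload": {
  "rows": [
    [[0, -0.5, 0], 0],
    [[-0.13, -1, 0], 0],
    [[-0.13, -1, 0], 0],
    [[-0.13, -1, 0], 0]
  ]
}}

```text
time: 8.8
tool_pos: [0.5133, -0.3279, 0.1973]
ee_rot: [3.139, -0.002, -3.004]
wrist_force: [-0.5, 0.5, 0.2]
width: 0.0941
```

Run:
```python
from h import *
snap('wrist','w6.png');snap('scene','sc6.png');print(robot.get_obs())
```

```text
{'time': 8.9, 'joint_positions': array([-6.60125204e-01,  2.19370487e-01,  1.23301816e+00,  7.87282726e-04,
        1.68986434e+00, -2.37023672e+00]), 'qvel': array([ 0.00972737, -0.02762527,  0.00600134, -0.00515072, -0.0057397 ,
       -0.00350875]), 'joint_torque': array([-6.16198741e-01, -3.83059859e+01, -3.00655425e+01, -1.00038901e-01,
        1.86895759e-04,  4.47388753e-03]), 'tool_pos': array([ 0.51330727, -0.32648305,  0.1992518 ]), 'ee_rot': array([ 3.14057426e+00,  1.00203456e-04, -3.00218425e+00]), 'wrist_force': array([0.20717258, 0.02302766, 0.26042439]), 'wrist_torque': array([ 0.15791513, -0.0344243 ,  0.01721826]), 'width': 0.09425258074575275}
```

View pics/w6.png

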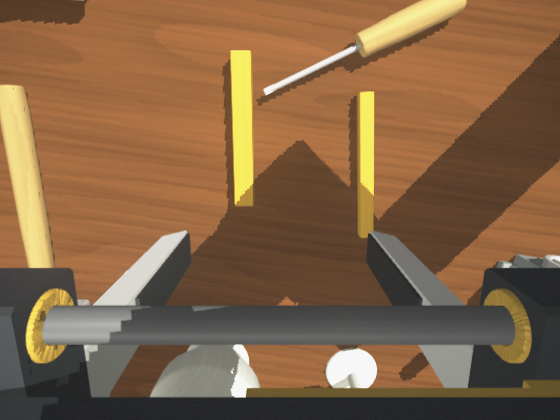

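View pics/sc6.png

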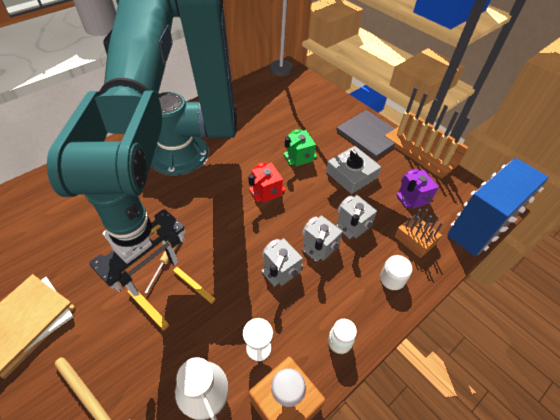

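Run:
```python
from h import *
crop('w6',220,40,285,215,3.4,'g1.png');crop('w6',345,80,390,245,3.5,'g2.png')
import numpy as np
a=cv2.imread('pics/g1.png');b=cv2.imread('pics/g2.png');h=max(a.shape[0],b.shape[0])
c=np.zeros((h,a.shape[1]+b.shape[1]+20,3),np.uint8);c[:a.shape[0],:a.shape[1]]=a;c[:b.shape[0],a.shape[1]+20:]=b;cv2.imwrite('pics/g3.png',c);print(a.shape,b.shape)
```

```text
(595, 221, 3) (578, 158, 3)
```

View pics/g3.png

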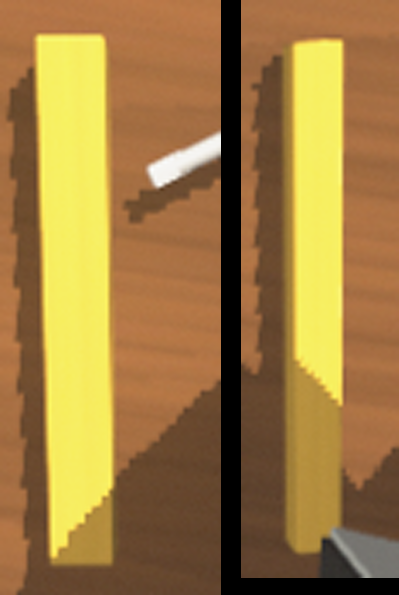

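Run:
```python
from h import *
def q(o,k,pts,z):
    P=np.array([px2w('w6',o[0]+(u+.5)/k-.5,o[1]+(v+.5)/k-.5,z)[:2] for u,v in pts])
    e1=(P[0]+P[1])/2;e2=(P[2]+P[3])/2;d=e2-e1
    print('mid',((e1+e2)/2).round(4),'len',np.linalg.norm(d).round(4),'yaw',np.degrees(np.arctan2(d[1],d[0])).round(2),np.linalg.norm(P[0]-P[1]).round(4),np.linalg.norm(P[2]-P[3]).round(4))
q((220,40),3.4,[(36,35),(105,35),(49,565),(112,565)],.019)
q((345,80),3.5,[(52,42),(102,39),(56,553),(100,552)],.014)
```

```text
mid [ 0.4647 -0.3711] len 0.15 yaw 7.65 0.019 0.0191
mid [ 0.4833 -0.2412] len 0.1499 yaw 11.31 0.0139 0.0134
```

Call:
{"api": "servo_tool", "payload": {
  "rows": [
    [[0.43, -0.23, 0], 0],
    [[0.867, -0.466, 0], 0],
    [[0.867, -0.466, 0.4], 0],
    [[0.867, -0.466, 0.8], 0],
    [[0.867, -0.466, 1], 0],
    [[0.867, -0.466, 1], 0]
  ]
}}

```text
time: 9.4
tool_pos: [0.4475, -0.3707, 0.1152]
ee_rot: [3.135, -0.004, -3.002]
wrist_force: [-0.0, -0.4, -0.5]
width: 0.0942
```

Call:
{"api": "servo_tool", "payload": {
  "rows": [
    [[0, 0, 0.4], 0],
    [[0, 0, 0.8], 0],
    [[0, 0, 0.8], 0],
    [[0, 0, 0.8], 0],
    [[0, 0, 0.8], 0]
  ]
}}

```text
time: 9.82
tool_pos: [0.451, -0.3751, 0.0582]
ee_rot: [-3.138, 0.003, -3.002]
wrist_force: [0.2, -0.1, -0.0]
width: 0.0942
```

Run:
```python
from h import *
snap('wrist','w7.png');o=robot.get_obs();print(o['tool_pos'],o['ee_rot'],o['joint_positions'])
```

```text
[ 0.45135033 -0.37563241  0.05875767] [-3.13703689  0.00354746 -3.00254028] [-7.90702394e-01  2.36768363e-01  1.49538055e+00  1.20359274e-04
  1.40367094e+00 -2.50056269e+00]
```

View pics/w7.png

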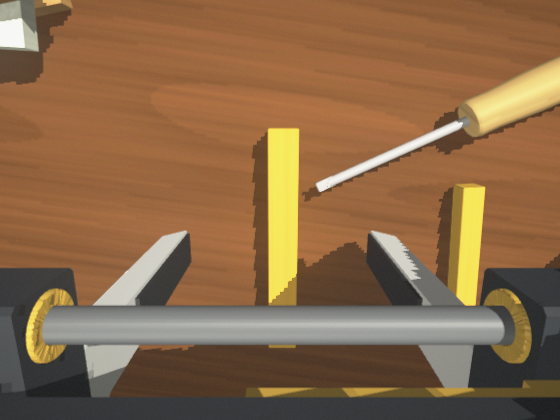

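Call:
{"api": "servo_tool", "payload": {
  "rows": [
    [[0, 0.03, 0.35], 0],
    [[0.02, 0.03, 0.6], 0],
    [[0.02, 0.03, 0.67], 0],
    [[0.02, 0.03, 0.67], 0],
    [[0.02, 0.03, 0.67], 0]
  ]
}}

```text
time: 10.28
tool_pos: [0.4488, -0.3735, 0.0035]
ee_rot: [-3.139, 0.002, -3.003]
wrist_force: [-0.5, -0.1, 0.5]
width: 0.0938
```

Call:
{"api": "servo_tool", "payload": {
  "grip": 1,
  "rows": [
    [[0, 0, 0], 0],
    [[0, 0, 0], 0],
    [[0, 0, 0], 0],
    [[0, 0, 0], 0],
    [[0, 0, 0], 0],
    [[0, 0, 0], 0],
    [[0, 0, 0], 0],
    [[0, 0, 0], 0],
    [[0, 0, 0], 0],
    [[0, 0, 0], 0],
    [[0, 0, 0], 0],
    [[0, 0, 0], 0]
  ]
}}

```text
time: 11.28
tool_pos: [0.4478, -0.3727, 0.0015]
ee_rot: [-3.141, 0.0, -3.003]
wrist_force: [0.7, 0.6, 0.7]
width: 0.0185
```

Call:
{"api": "servo_tool", "payload": {
  "rows": [
    [[0, 0, 0], 0],
    [[0, 0, 0], 0],
    [[0, 0, 0], 0],
    [[0, 0, 0], 0]
  ]
}}

```text
time: 11.62
tool_pos: [0.4477, -0.3727, 0.0015]
ee_rot: [-3.141, 0.0, -3.003]
wrist_force: [-0.2, -1.2, -0.2]
width: 0.0188
```

Call:
{"api": "servo_tool", "payload": {
  "rows": [
    [[0, 0, -0.3], 0],
    [[0, 0, -0.6], 0],
    [[0, 0, -0.9], 0],
    [[0, 0, -1], 0],
    [[0, 0, -1], 0]
  ]
}}

```text
time: 12.03
tool_pos: [0.4486, -0.3734, 0.0834]
ee_rot: [-3.138, 0.002, -3.003]
wrist_force: [0.6, -0.7, -5.1]
width: 0.0184
```

Call:
{"api": "servo_tool", "payload": {
  "rows": [
    [[0, 0.3, 0], 0.05],
    [[0, 0.7, 0], 0.101],
    [[0, 1, 0], 0.101],
    [[0, 1, 0], 0.101],
    [[0, 1, 0], 0.101]
  ]
}}

```text
time: 12.45
tool_pos: [0.4353, -0.2912, 0.0788]
ee_rot: [3.139, -0.004, 3.123]
wrist_force: [-0.1, -0.4, -6.0]
width: 0.0185
```

Run:
```python
from h import *
snap('wrist','w8.png');snap('side','s8.png');o=robot.get_obs();print(o['tool_pos'],o['ee_rot'],o['joint_positions'],o['width'])
```

```text
[ 0.43611742 -0.29325769  0.07995157] [ 3.14078315e+00 -1.84097343e-03  3.12131738e+00] [-6.99534188e-01  9.40817605e-02  1.61582063e+00 -5.31695996e-04
  1.43363118e+00 -2.24998128e+00] 0.018927691237252717
```

View pics/s8.png

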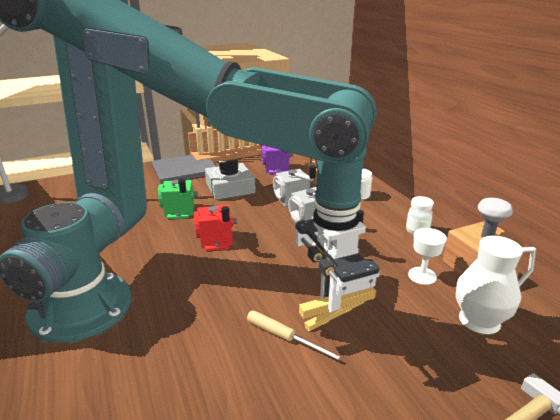

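View pics/w8.png

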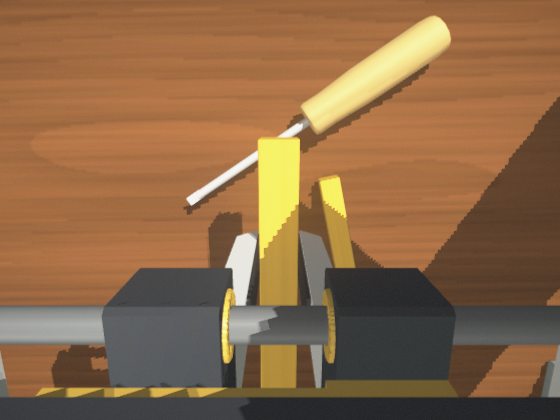

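Call:
{"api": "servo_tool", "payload": {
  "rows": [
    [[0, 0.4, 0], 0],
    [[0, 0.8, 0], 0],
    [[0, 1, 0], 0],
    [[0, 1, 0], 0]
  ]
}}

```text
time: 12.88
tool_pos: [0.438, -0.2109, 0.0806]
ee_rot: [3.139, -0.001, 3.123]
wrist_force: [-0.2, 0.0, -5.1]
width: 0.0191
```

Call:
{"api": "servo_tool", "payload": {
  "rows": [
    [[0, 0.4, 0], 0],
    [[0, 0.8, 0], 0],
    [[0, 1, 0], 0],
    [[0, 1, 0], 0]
  ]
}}

```text
time: 13.22
tool_pos: [0.44, -0.1316, 0.081]
ee_rot: [3.14, -0.001, 3.123]
wrist_force: [-0.2, 0.0, -5.4]
width: 0.0191
```

Call:
{"api": "servo_tool", "payload": {
  "rows": [
    [[0, 0.4, 0], 0],
    [[0, 0.8, 0], 0],
    [[0, 1, 0], 0],
    [[0, 1, 0], 0]
  ]
}}

```text
time: 13.55
tool_pos: [0.442, -0.0521, 0.0813]
ee_rot: [3.141, 0.0, 3.123]
wrist_force: [-0.4, -0.8, -4.4]
width: 0.0186
```

Call:
{"api": "servo_tool", "payload": {
  "rows": [
    [[0, 0.4, 0.2], 0],
    [[0, 0.46, 0.45], 0],
    [[0, 0.46, 0.46], 0],
    [[0, 0.46, 0.46], 0],
    [[0, 0.46, 0.46], 0]
  ]
}}

```text
time: 13.97
tool_pos: [0.4432, -0.0183, 0.0453]
ee_rot: [-3.14, 0.001, 3.12]
wrist_force: [0.7, 0.8, -4.9]
width: 0.0183
```

Run:
```python
from h import *
snap('wrist','w9.png');snap('side','s9.png');snap('scene','sc9.png');o=robot.get_obs();print(o['tool_pos'],o['ee_rot'],o['joint_positions'],o['width'])
crop('s9',240,150,400,270,5,'h1.png');crop('sc9',200,190,340,300,5.5,'h2.png')
```

```text
[ 0.44358066 -0.01785752  0.04604799] [-3.14069795e+00  2.72903851e-03  3.11968239e+00] [-1.67689395e-01 -6.21395288e-02  1.84587877e+00 -5.00387662e-04
  1.35502338e+00 -1.71646779e+00] 0.018502015759161824
```

View pics/h1.png

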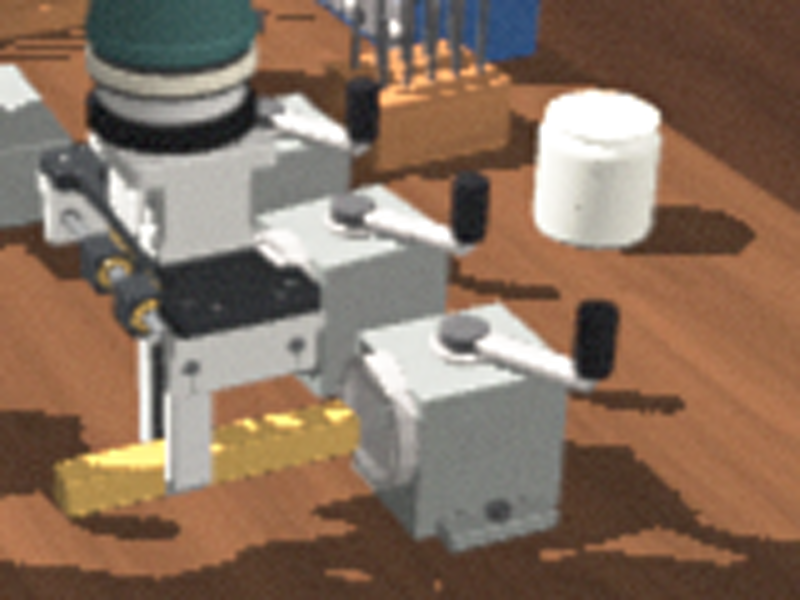

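View pics/h2.png

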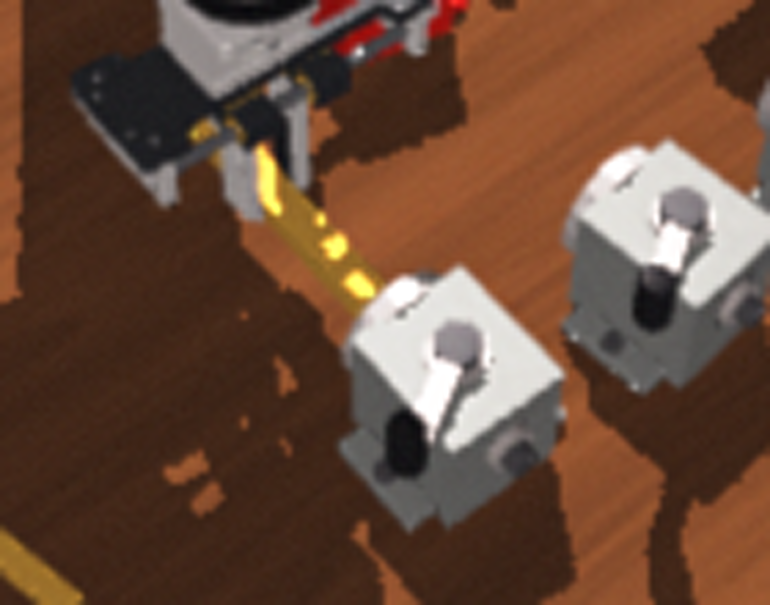

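View pics/w9.png

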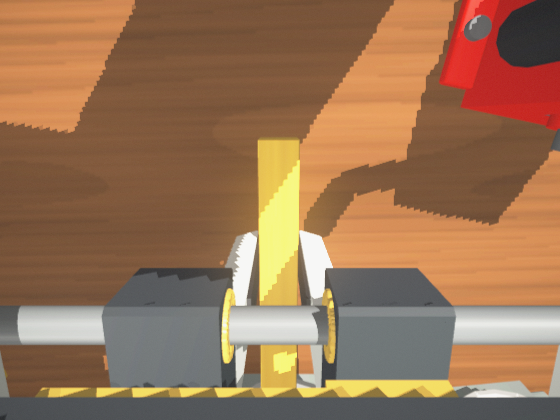

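Call:
{"api": "servo_tool", "payload": {
  "rows": [
    [[0, 0.033, 0.045], 0],
    [[0, 0.033, 0.045], 0],
    [[-0.1, 0.033, 0.045], 0],
    [[-0.2, 0.033, 0.045], 0],
    [[-0.3, 0.033, 0.045], 0],
    [[-0.4, 0.033, 0.045], 0],
    [[-0.5, 0.033, 0.045], 0],
    [[-0.5, 0.033, 0.045], 0]
  ]
}}

```text
time: 14.78
tool_pos: [0.4846, -0.0149, 0.0413]
ee_rot: [-3.141, 0.002, 3.121]
wrist_force: [-0.0, -0.0, -6.4]
width: 0.0188
```

Run:
```python
from h import *
snap('side','s10.png');o=robot.get_obs();print(o['tool_pos'],o['wrist_force'],o['wrist_torque'])
crop('s10',240,150,400,270,5,'h3.png')
```

```text
[ 0.48338036 -0.01478369  0.04108493] [ 0.62738896 -0.71862713 -5.09704323] [ 0.05576045  0.08785863 -0.04555769]
```

View pics/h3.png

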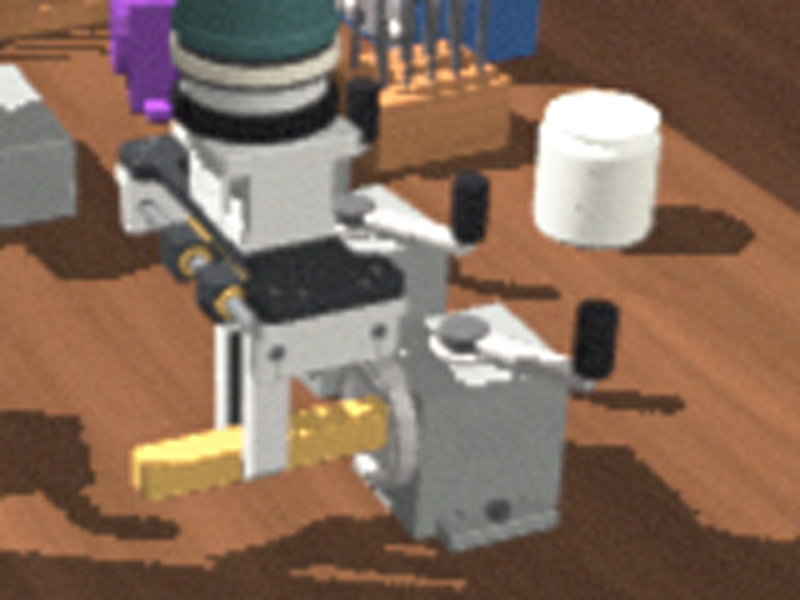

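Call:
{"api": "servo_tool", "payload": {
  "rows": [
    [[-0.1, 0, 0], 0],
    [[-0.2, 0, 0], 0],
    [[-0.3, 0, 0], 0],
    [[-0.4, 0, 0], 0],
    [[-0.44, 0, 0], 0],
    [[-0.44, 0, 0], 0]
  ]
}}

```text
time: 15.33
tool_pos: [0.5186, -0.0155, 0.0411]
ee_rot: [-3.142, 0.001, 3.121]
wrist_force: [0.1, 0.1, -5.1]
width: 0.0191
```

Call:
{"api": "servo_tool", "payload": {
  "rows": [
    [[-0.03, 0, 0], 0],
    [[-0.06, 0, 0], 0],
    [[-0.09, 0, 0], 0],
    [[-0.12, 0, 0], 0],
    [[-0.12, 0, 0], 0]
  ]
}}

```text
time: 15.75
tool_pos: [0.5259, -0.0156, 0.0407]
ee_rot: [3.141, -0.004, 3.121]
wrist_force: [-4.7, -0.3, -3.5]
width: 0.0191
```

Call:
{"api": "servo_tool", "payload": {
  "rows": [
    [[-0.02, 0, 0], 0],
    [[-0.04, 0, 0], 0],
    [[-0.04, 0, 0], 0],
    [[-0.04, 0, 0], 0]
  ]
}}

```text
time: 16.08
tool_pos: [0.5259, -0.0155, 0.0404]
ee_rot: [3.141, -0.01, 3.121]
wrist_force: [-11.3, 0.0, 0.2]
width: 0.0188
```

Run:
```python
from h import *
snap('side','s11.png');o=robot.get_obs();print(o['tool_pos'],o['wrist_force'],o['wrist_torque'])
crop('s11',240,150,400,270,5,'h4.png')
```

```text
[ 0.52593276 -0.01551405  0.04043771] [-12.04499546   0.10582834   1.82188812] [ 0.1300262   1.94768733 -0.07152314]
```

View pics/h4.png

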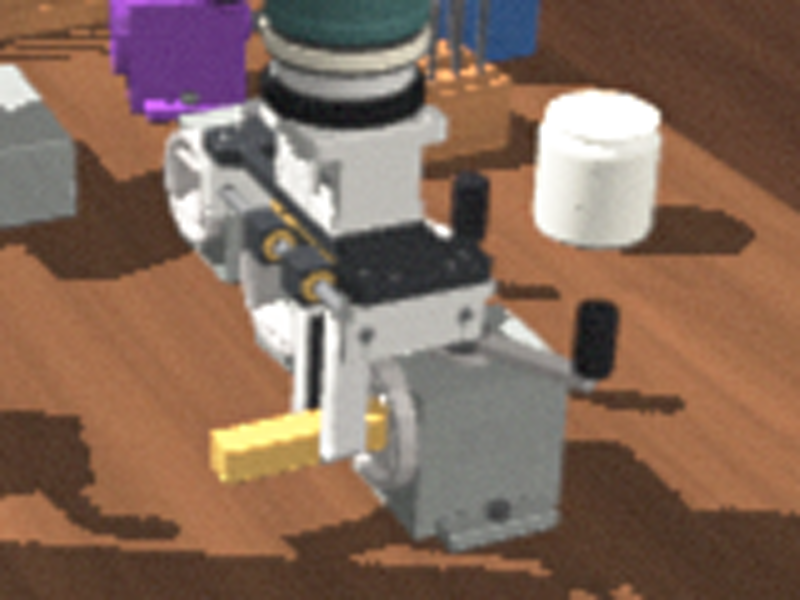

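Call:
{"api": "servo_tool", "payload": {
  "rows": [
    [[0.02, 0, 0], 0],
    [[0.04, 0, 0], 0],
    [[0.04, 0, 0], 0]
  ]
}}

```text
time: 16.38
tool_pos: [0.526, -0.0155, 0.0406]
ee_rot: [3.141, -0.002, 3.121]
wrist_force: [-3.2, 0.3, -5.0]
width: 0.0186
```

Call:
{"api": "servo_tool", "payload": {
  "grip": -1,
  "rows": [
    [[0, 0, 0], 0],
    [[0, 0, 0], 0],
    [[0, 0, 0], 0],
    [[0, 0, 0], 0],
    [[0, 0, 0], 0],
    [[0, 0, 0], 0],
    [[0, 0, 0], 0],
    [[0, 0, 0], 0],
    [[0, 0, 0], 0],
    [[0, 0, 0], 0],
    [[0, 0, 0], 0],
    [[0, 0, 0], 0]
  ]
}}

```text
time: 17.38
tool_pos: [0.5272, -0.0157, 0.0411]
ee_rot: [-3.142, 0.0, 3.121]
wrist_force: [-0.6, -0.1, 0.2]
width: 0.0929
```

Call:
{"api": "servo_tool", "payload": {
  "rows": [
    [[0, 0, -0.3], 0],
    [[0, 0, -0.7], 0],
    [[0, 0, -1], 0],
    [[0, 0, -1], 0],
    [[0, 0, -1], 0]
  ]
}}

```text
time: 17.8
tool_pos: [0.5284, -0.0158, 0.1229]
ee_rot: [-3.141, 0.004, 3.121]
wrist_force: [0.1, 0.4, -0.9]
width: 0.0941
```

Run:
```python
from h import *
snap('side','s12.png');o=robot.get_obs();print(o['tool_pos'],o['wrist_force'],o['wrist_torque'])
crop('s12',240,150,400,270,5,'h5.png')
```

```text
[ 0.52716907 -0.01564926  0.12098405] [ 0.39229499 -0.08756123 -0.03591949] [ 0.0630827  -0.10044273  0.00200339]
```

View pics/h5.png

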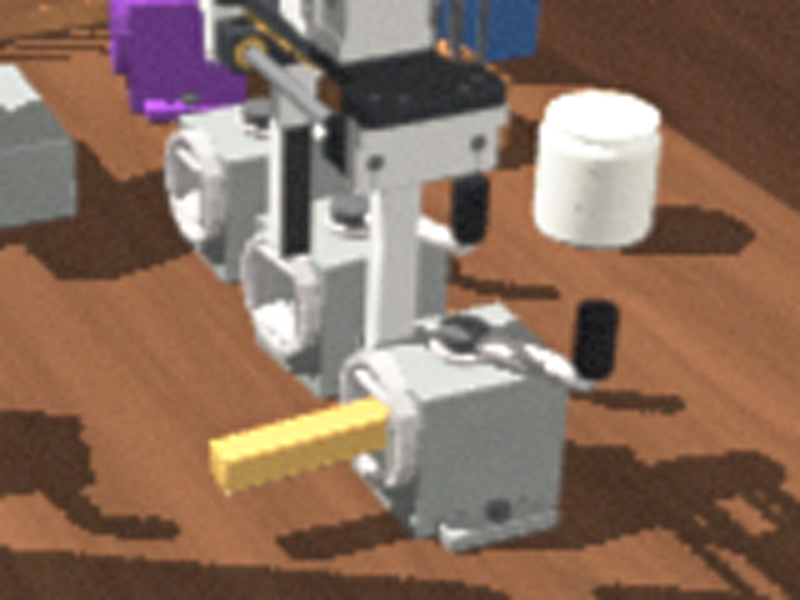

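Call:
{"api": "servo_tool", "payload": {
  "rows": [
    [[0, 0, -0.4], 0],
    [[-0.2, -0.2, -0.5], 0],
    [[-0.6, -0.6, -0.5], 0],
    [[-1, -0.79, -0.5], 0],
    [[-1, -0.79, -0.5], 0]
  ]
}}

```text
time: 18.27
tool_pos: [0.6084, -0.084, 0.155]
ee_rot: [-3.141, -0.006, 3.118]
wrist_force: [-1.7, 0.0, -1.1]
width: 0.0939
```

Call:
{"api": "servo_tool", "payload": {
  "rows": [
    [[-0.28, 0, 0], 0],
    [[-0.28, 0, 0], 0],
    [[-0.28, 0, 0], 0]
  ]
}}

```text
time: 18.52
tool_pos: [0.6273, -0.0806, 0.1581]
ee_rot: [3.141, -0.005, 3.121]
wrist_force: [1.2, -0.6, 0.4]
width: 0.094
```

Run:
```python
from h import *
snap('side','s13.png');snap('wrist','w13.png');o=robot.get_obs();print(o['tool_pos'],o['ee_rot'])
crop('s13',270,130,410,270,5,'h6.png')
```

```text
[ 0.62712101 -0.08049209  0.16014013] [ 3.14121827e+00 -2.20772927e-03  3.12152951e+00]
```

View pics/h6.png

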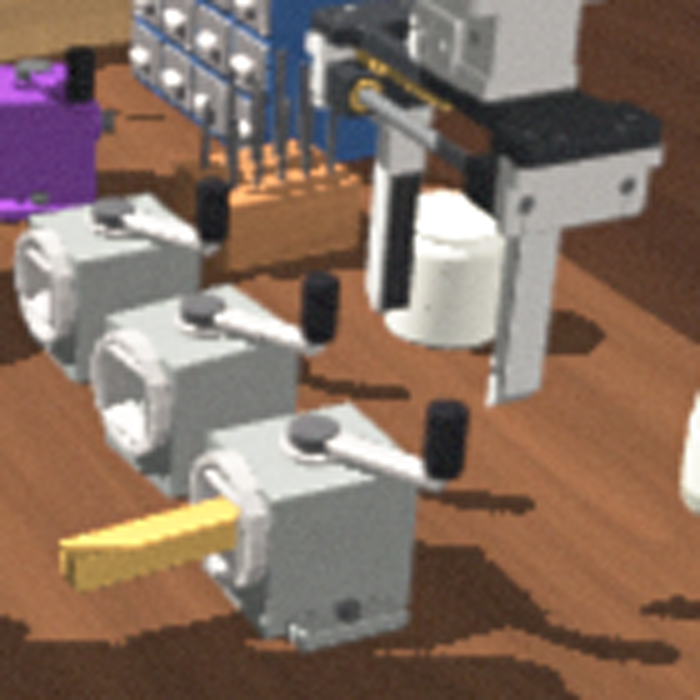

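View pics/w13.png

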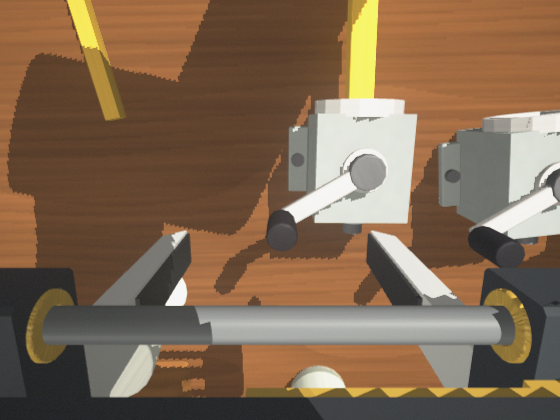

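Run:
```python
from h import *
for p in [(283,236),(283,232)]: print(px2w('w13',*p,.128))
print(px2w('w13',368,172,.1))
```

```text
[ 0.6311498  -0.07850952  0.128     ]
[ 0.62855523 -0.0784669   0.128     ]
[ 0.59645163 -0.02036857  0.1       ]
```

Call:
{"api": "servo_tool", "payload": {
  "rows": [
    [[-0.03, 0.02, 0.3], 0],
    [[-0.03, 0.02, 0.6], 0],
    [[-0.03, 0.02, 0.74], 0],
    [[-0.03, 0.02, 0.74], 0],
    [[-0.03, 0.02, 0.74], 0]
  ]
}}

```text
time: 19.03
tool_pos: [0.6298, -0.0791, 0.1018]
ee_rot: [3.141, -0.001, 3.121]
wrist_force: [0.6, 0.5, 1.3]
width: 0.0939
```

Call:
{"api": "servo_tool", "payload": {
  "grip": 1,
  "rows": [
    [[0, 0, 0], 0],
    [[0, 0, 0], 0],
    [[0, 0, 0], 0],
    [[0, 0, 0], 0],
    [[0, 0, 0], 0],
    [[0, 0, 0], 0],
    [[0, 0, 0], 0],
    [[0, 0, 0], 0],
    [[0, 0, 0], 0],
    [[0, 0, 0], 0],
    [[0, 0, 0], 0],
    [[0, 0, 0], 0]
  ]
}}

```text
time: 20.03
tool_pos: [0.6306, -0.0787, 0.1018]
ee_rot: [3.14, -0.0, 3.121]
wrist_force: [-0.1, 1.8, -0.6]
width: 0.0189
```

Call:
{"api": "servo_tool", "payload": {
  "rows": [
    [[0, 0, 0], 0],
    [[0, 0, 0], 0]
  ]
}}

```text
time: 20.2
tool_pos: [0.6306, -0.0787, 0.1018]
ee_rot: [3.14, -0.0, 3.122]
wrist_force: [-1.0, 2.2, -0.2]
width: 0.0194
```

```bash
cat > arc.py <<'E'
import numpy as np,sys
def arc(P,a0,a1,yaw,n,r=.07):
    X=np.array([np.cos(yaw),np.sin(yaw)]);Y=np.array([np.sin(yaw),-np.cos(yaw)])
    k0=r*np.array([np.cos(a0),np.sin(a0)])
    for a in np.linspace(a0,a1,n+1)[1:]:
        d=r*np.array([np.cos(a),np.sin(a)])-k0
        print(round(np.degrees(a),1),(d@X/.08).round(3),(d@Y/.08).round(3))
E
python3 -c "
from arc import *
arc(0,np.radians(-61),np.radians(0),3.1215,16)"
```

```text
-57.2 -0.049 0.031
-53.4 -0.097 0.065
-49.6 -0.141 0.102
-45.8 -0.184 0.142
-41.9 -0.223 0.185
-38.1 -0.26 0.23
-34.3 -0.293 0.278
-30.5 -0.323 0.328
-26.7 -0.35 0.379
-22.9 -0.373 0.433
-19.1 -0.393 0.488
-15.2 -0.409 0.543
-11.4 -0.421 0.6
-7.6 -0.43 0.658
-3.8 -0.435 0.716
0.0 -0.435 0.774
```

Call:
{"api": "servo_tool", "payload": {
  "rows": [
    [[-0.049, 0.031, 0], 0],
    [[-0.097, 0.065, 0], 0],
    [[-0.141, 0.102, 0], 0],
    [[-0.184, 0.142, 0], 0],
    [[-0.223, 0.185, 0], 0],
    [[-0.26, 0.23, 0], 0],
    [[-0.293, 0.278, 0], 0],
    [[-0.323, 0.328, 0], 0],
    [[-0.323, 0.328, 0], 0]
  ]
}}

```text
time: 20.95
tool_pos: [0.6581, -0.0578, 0.1018]
ee_rot: [-3.134, 0.002, 3.12]
wrist_force: [1.2, -7.8, -0.7]
width: 0.0192
```

Call:
{"api": "servo_tool", "payload": {
  "rows": [
    [[-0.027, 0.051, 0], 0],
    [[-0.05, 0.105, 0], 0],
    [[-0.07, 0.16, 0], 0],
    [[-0.086, 0.215, 0], 0],
    [[-0.098, 0.272, 0], 0],
    [[-0.107, 0.33, 0], 0],
    [[-0.112, 0.388, 0], 0],
    [[-0.112, 0.446, 0], 0],
    [[-0.112, 0.446, 0], 0],
    [[-0.112, 0.446, 0], 0]
  ]
}}

```text
time: 21.78
tool_pos: [0.6747, -0.0233, 0.1022]
ee_rot: [-3.133, 0.019, 3.12]
wrist_force: [18.2, -8.6, -7.7]
width: 0.0191
```

Run:
```python
from h import *
snap('side','s14.png');snap('scene','sc14.png');o=robot.get_obs();print(o['tool_pos'],o['ee_rot'],o['wrist_force'])
crop('s14',250,130,410,270,5,'h7.png');crop('sc14',230,210,370,300,5.5,'h8.png')
```

```text
[ 0.6747296  -0.02335436  0.10220859] [-3.13296913  0.01869416  3.119655  ] [18.6908726  -9.31754154 -8.74573117]
```

View pics/h7.png

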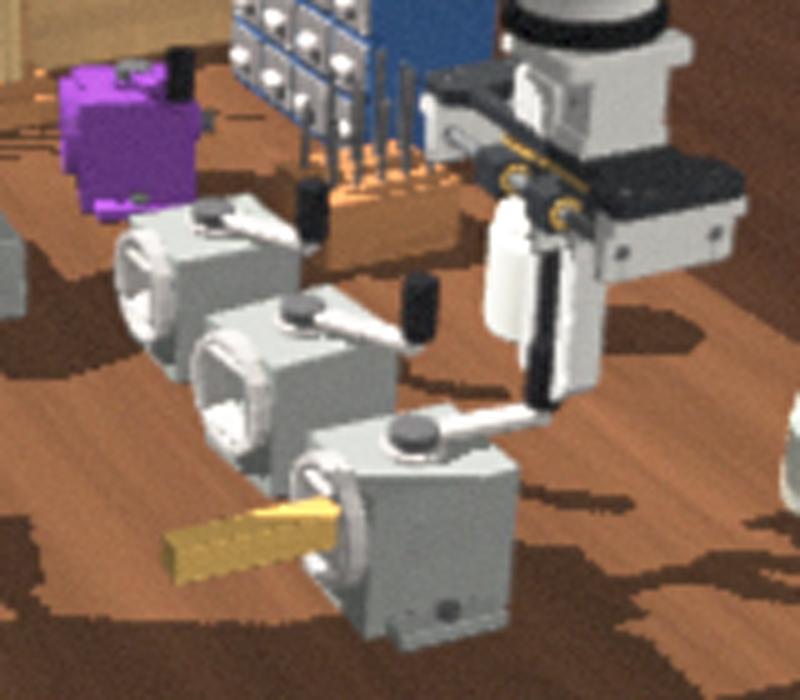

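View pics/h8.png

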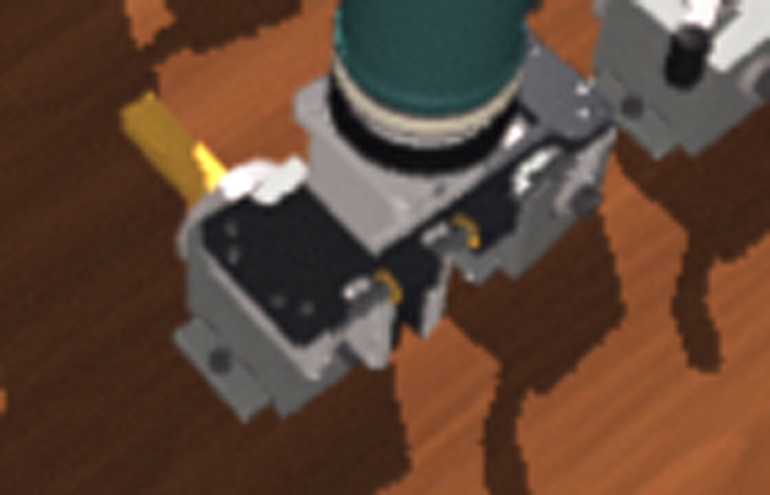

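Call:
{"api": "servo_tool", "payload": {
  "rows": [
    [[-0.04, 0.03, 0], 0],
    [[-0.08, 0.06, 0], 0],
    [[-0.08, 0.1, 0], 0],
    [[-0.08, 0.1, 0], 0],
    [[-0.08, 0.1, 0], 0]
  ]
}}

```text
time: 22.3
tool_pos: [0.6759, -0.0194, 0.102]
ee_rot: [-3.126, 0.006, 3.116]
wrist_force: [4.5, -16.9, -2.9]
width: 0.0191
```

Call:
{"api": "servo_tool", "payload": {
  "rows": [
    [[0, 0.03, 0], 0],
    [[0, 0.06, 0], 0],
    [[0, 0.06, 0], 0],
    [[0, 0.06, 0], 0]
  ]
}}

```text
time: 22.63
tool_pos: [0.676, -0.0193, 0.102]
ee_rot: [-3.119, 0.006, 3.114]
wrist_force: [4.4, -26.3, -3.8]
width: 0.0194
```

Call:
{"api": "servo_tool", "payload": {
  "rows": [
    [[0, -0.06, 0], 0],
    [[0, -0.14, 0], 0],
    [[0, -0.14, 0], 0]
  ]
}}

```text
time: 22.88
tool_pos: [0.6759, -0.0204, 0.102]
ee_rot: [-3.138, 0.006, 3.118]
wrist_force: [4.2, -5.1, -3.4]
width: 0.0188
```

Call:
{"api": "servo_tool", "payload": {
  "grip": 0,
  "rows": [
    [[0, 0, 0], 0],
    [[0, 0, 0], 0],
    [[0, 0, 0], 0],
    [[0, 0, 0], 0],
    [[0, 0, 0], 0],
    [[0, 0, 0], 0],
    [[0, 0, 0], 0]
  ]
}}

```text
time: 23.47
tool_pos: [0.6731, -0.0164, 0.1019]
ee_rot: [-3.142, 0.0, 3.122]
wrist_force: [-0.1, 0.4, 1.0]
width: 0.0472
```

Call:
{"api": "servo_tool", "payload": {
  "rows": [
    [[0, 0, -0.3], 0],
    [[0, 0, -0.7], 0],
    [[0, 0, -1], 0],
    [[0, 0, -1], 0]
  ]
}}

```text
time: 23.8
tool_pos: [0.676, -0.0169, 0.1896]
ee_rot: [-3.14, 0.012, 3.121]
wrist_force: [0.5, 0.6, 1.9]
width: 0.0468
```

Run:
```python
from h import *
snap('side','s15.png');snap('wrist','w15.png');o=robot.get_obs();print(o['tool_pos'],o['ee_rot'],o['wrist_force'])
crop('s15',250,130,410,270,5,'h9.png')
```

```text
[ 0.67387367 -0.01669057  0.18356811] [-3.14125773  0.00343146  3.12131665] [-0.68625087  0.34273197 -0.91781654]
```

View pics/h9.png

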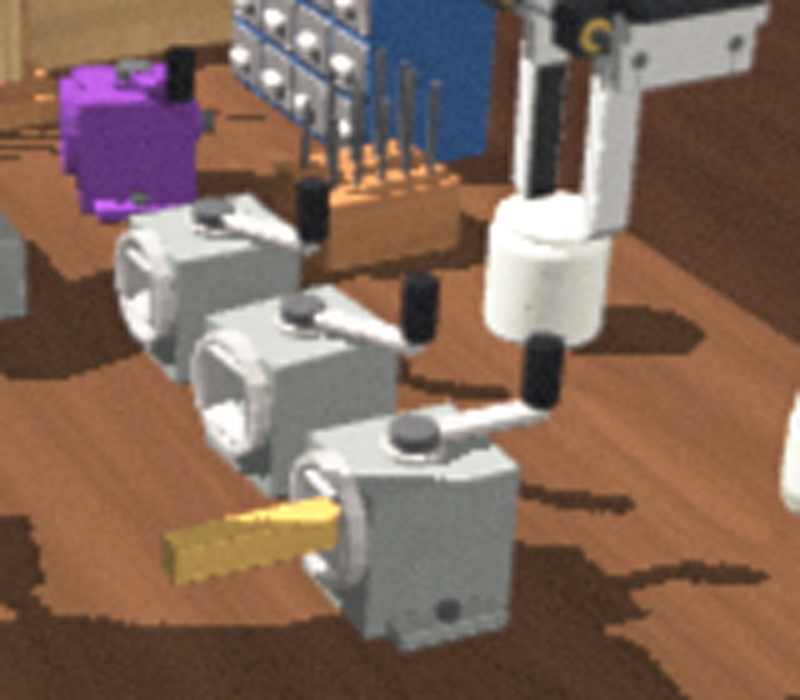

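View pics/w15.png

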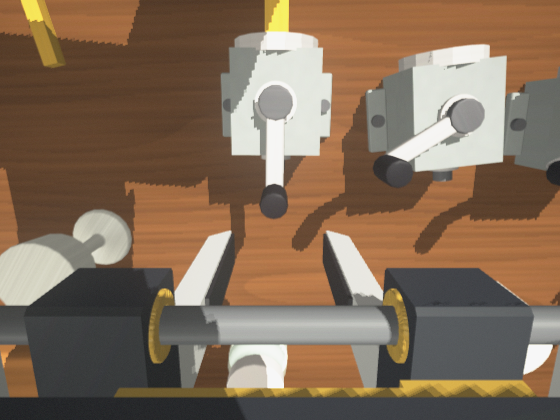

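Call:
{"api": "servo_tool", "payload": {
  "grip": -1,
  "rows": [
    [[0.4, -0.2, -0.1], 0],
    [[0.8, -0.4, -0.2], 0],
    [[1, -0.6, -0.2], 0],
    [[1, -0.6, -0.2], 0]
  ]
}}

```text
time: 24.23
tool_pos: [0.589, -0.0652, 0.1967]
ee_rot: [-3.14, -0.003, 3.118]
wrist_force: [0.4, 0.2, 0.7]
width: 0.0702
```

Call:
{"api": "servo_tool", "payload": {
  "rows": [
    [[0.4, -0.4, 0], -0.06],
    [[0.8, -0.8, 0], -0.13],
    [[1, -1, 0], -0.13],
    [[1, -1, 0], -0.13]
  ]
}}

```text
time: 24.57
tool_pos: [0.5072, -0.144, 0.1961]
ee_rot: [3.141, -0.004, -2.963]
wrist_force: [0.4, 0.3, 0.2]
width: 0.0931
```

Run:
```python
from h import *
snap('wrist','w16.png');o=robot.get_obs();print(o['tool_pos'],o['ee_rot'],o['joint_positions'])
```

```text
[ 0.50902795 -0.14236581  0.19621558] [ 3.14005172e+00 -2.05871103e-03 -2.96146966e+00] [-3.80143289e-01  4.33818428e-02  1.43535681e+00  2.12272809e-04
  1.66541683e+00 -2.13104124e+00]
```

View pics/w16.png

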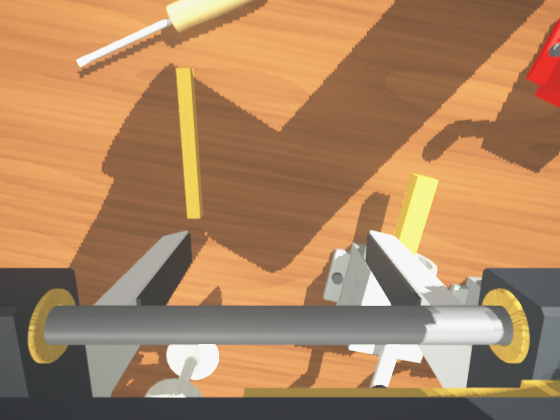

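Run:
```python
from h import *
crop('w16',160,55,225,230,3.4,'i1.png')
crop('w16',370,160,450,270,5,'i2.png')
```

```text
(no output)
```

View pics/i1.png

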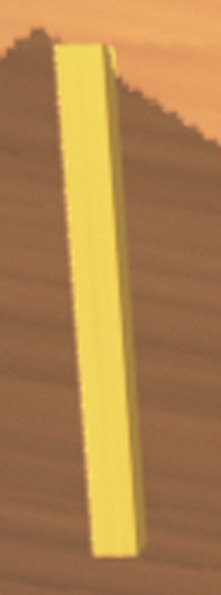

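View pics/i2.png

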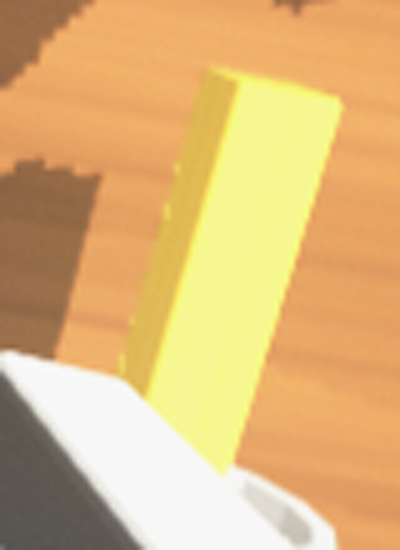

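Run:
```python
from h import *
def q(o,k,pts,z):
    P=np.array([px2w('w16',o[0]+(u+.5)/k-.5,o[1]+(v+.5)/k-.5,z)[:2] for u,v in pts])
    return P
P=q((160,55),3.4,[(55,45),(103,44),(91,556),(138,555)],.014)
e1=(P[0]+P[1])/2;e2=(P[2]+P[3])/2;d=e2-e1
print('mid',((e1+e2)/2).round(4),'len',np.linalg.norm(d).round(4),'yaw',np.degrees(np.arctan2(d[1],d[0])).round(2),np.linalg.norm(P[0]-P[1]).round(4))
P=q((370,160),5,[(238,82),(343,103),(147,395),(220,470)],.0585);print(P,P[:2].mean(0), np.degrees(np.arctan2(*(P[2]-P[0])[::-1])))
```

```text
mid [ 0.4841 -0.2407] len 0.149 yaw 11.01 0.0135
[[ 0.46831938 -0.02535254]
 [ 0.46863237 -0.00576401]
 [ 0.528495   -0.02634602]
 [ 0.5404785  -0.00898677]] [ 0.46847587 -0.01555827] -0.9458505256449401
```

Call:
{"api": "servo_tool", "payload": {
  "rows": [
    [[0.35, -0.5, 0.1], 0],
    [[0.7, -1, 0.3], -0.008],
    [[0.713, -1, 0.7], -0.008],
    [[0.713, -1, 1], -0.008],
    [[0.713, -1, 1], -0.008]
  ]
}}

```text
time: 25.03
tool_pos: [0.4659, -0.2281, 0.1102]
ee_rot: [3.131, -0.009, -2.947]
wrist_force: [-1.0, 1.0, -0.6]
width: 0.0939
```

Call:
{"api": "servo_tool", "payload": {
  "rows": [
    [[0, -0.156, 0.3], 0],
    [[0, -0.156, 0.6], 0],
    [[0, -0.156, 0.9], 0],
    [[0, -0.156, 0.9], 0],
    [[0, -0.156, 0.9], 0]
  ]
}}

```text
time: 25.45
tool_pos: [0.4719, -0.2413, 0.0452]
ee_rot: [3.139, -0.002, -2.944]
wrist_force: [1.3, -0.3, -0.4]
width: 0.0939
```

Run:
```python
from h import *
snap('wrist','w17.png');o=robot.get_obs();print(o['tool_pos'],o['ee_rot'],o['joint_positions'])
```

```text
[ 0.4729039  -0.242198    0.04690118] [-3.14130029e+00  9.02053532e-04 -2.94374559e+00] [-5.80333055e-01  1.31944372e-01  1.64348286e+00  4.34141345e-04
  1.36531777e+00 -2.34906472e+00]
```

View pics/w17.png

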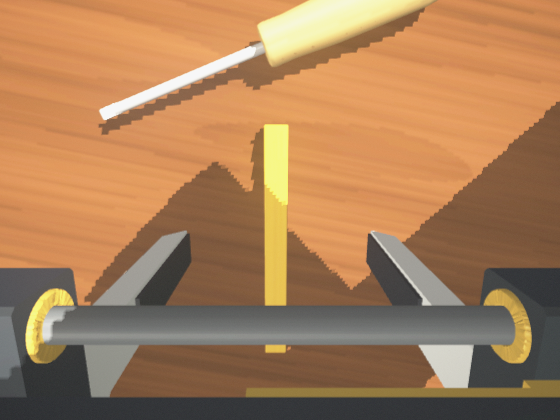

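Call:
{"api": "servo_tool", "payload": {
  "rows": [
    [[0.04, -0.01, 0.3], 0],
    [[0.04, -0.01, 0.5], 0],
    [[0.04, -0.01, 0.54], 0],
    [[0.04, -0.01, 0.54], 0],
    [[0.04, -0.01, 0.54], 0]
  ]
}}

```text
time: 25.92
tool_pos: [0.4701, -0.2447, 0.0048]
ee_rot: [-3.139, 0.003, -2.945]
wrist_force: [-0.9, -0.2, 0.8]
width: 0.0942
```

Call:
{"api": "servo_tool", "payload": {
  "grip": 1,
  "rows": [
    [[0, 0, 0], 0],
    [[0, 0, 0], 0],
    [[0, 0, 0], 0],
    [[0, 0, 0], 0],
    [[0, 0, 0], 0],
    [[0, 0, 0], 0],
    [[0, 0, 0], 0],
    [[0, 0, 0], 0],
    [[0, 0, 0], 0],
    [[0, 0, 0], 0],
    [[0, 0, 0], 0],
    [[0, 0, 0], 0]
  ]
}}

```text
time: 26.92
tool_pos: [0.4686, -0.2442, 0.0027]
ee_rot: [-3.142, 0.0, -2.945]
wrist_force: [0.4, 0.1, 0.1]
width: 0.0178
```

Call:
{"api": "servo_tool", "payload": {
  "rows": [
    [[0, 0, 0], 0],
    [[0, 0, 0], 0],
    [[0, 0, 0], 0],
    [[0, 0, 0], 0]
  ]
}}

```text
time: 27.25
tool_pos: [0.4685, -0.244, 0.0027]
ee_rot: [3.141, -0.0, -2.945]
wrist_force: [0.1, 0.1, 0.6]
width: 0.0136
```

Call:
{"api": "servo_tool", "payload": {
  "rows": [
    [[0, 0, -0.3], 0],
    [[0, 0, -0.6], 0],
    [[0, 0, -1], 0],
    [[0, 0, -1], 0],
    [[0, 0, -1], 0]
  ]
}}

```text
time: 27.67
tool_pos: [0.4698, -0.2451, 0.0845]
ee_rot: [-3.138, 0.003, -2.945]
wrist_force: [0.0, 0.6, -2.2]
width: 0.0137
```

Run:
```python
from h import *
crop('w2',230,235,365,370,5.5,'j1.png')
crop('s15',262,150,322,215,11,'j2.png')
snap('scene','sc17.png');crop('sc17',320,180,400,250,9,'j3.png');print(robot.get_obs()['tool_pos'],robot.get_obs()['width'])
```

```text
[ 0.46845419 -0.24413779  0.08237224] 0.013535073716385591
```

View pics/j1.png

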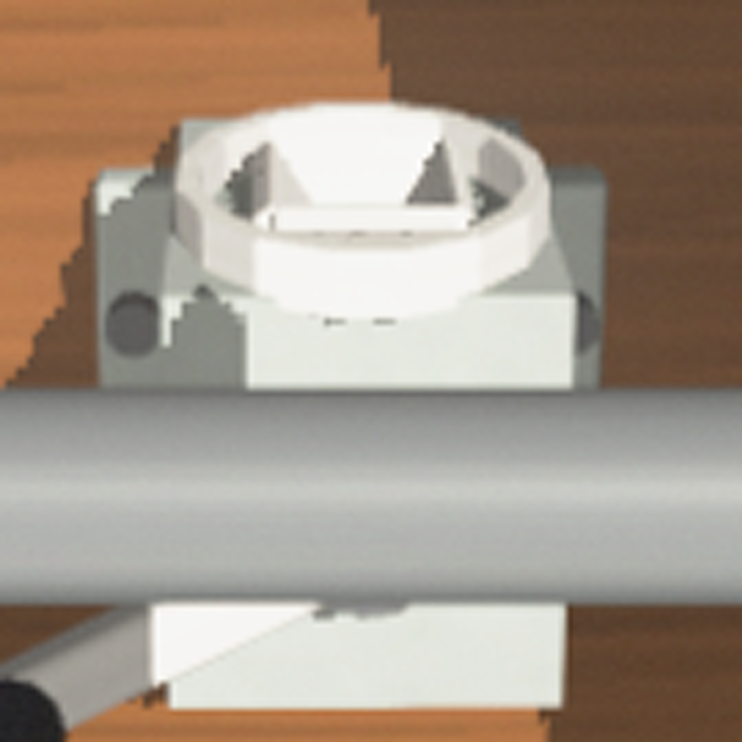

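View pics/j2.png

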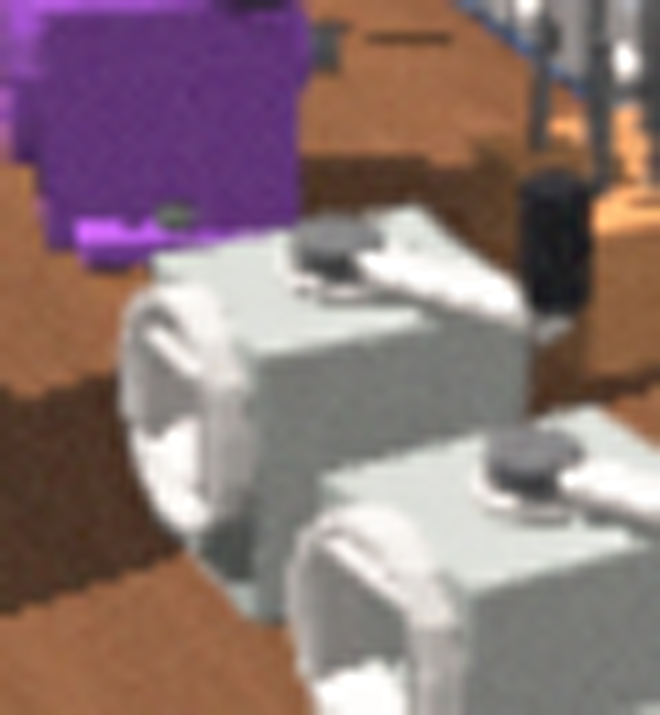

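View pics/j3.png

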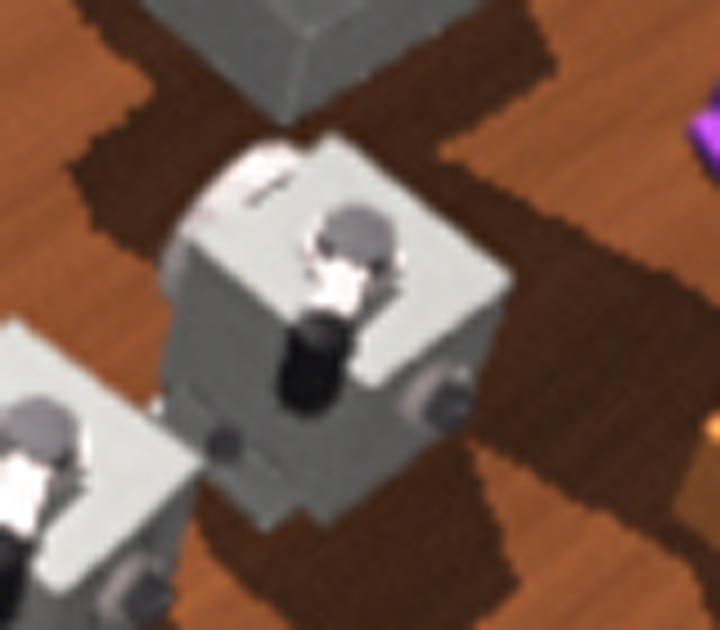

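Run:
```python
from h import *
def P(f,o,k,u,v,z): return px2w(f,o[0]+(u+.5)/k-.5,o[1]+(v+.5)/k-.5,z)[:2]
a=lambda d: np.degrees(np.arctan2(*d[::-1]))
o=(230,235)
FR=P('w2',o,5.5,162,297,.08);FL=P('w2',o,5.5,576,295,.08);BL=P('w2',o,5.5,563,707,.08);BR=P('w2',o,5.5,167,710,.08)
print('w2',FL,FR,BL,BR,'yaw',a(BL-FL),a(BR-FR),a(FL-FR)-90,'len',np.linalg.norm(BL-FL),np.linalg.norm(FL-FR),'mouth',(FL+FR)/2)
# side: corners far-left(front, +y) (155,258); front -y (255,358); back+y (415,207); back -y (525,318)
o=(262,150);q=[P('s15',o,11,*p,.08) for p in [(155,258),(255,358),(415,207),(527,318)]]
print('side',np.round(q,4),'yaw',a(q[2]-q[0]),a(q[3]-q[1]),a(q[0]-q[1])-90,'mouth',(q[0]+q[1])/2)
o=(320,180);q=[P('sc17',o,9,*p,.08) for p in [(330,135),(187,236),(512,280),(372,387)]]
print('scene',np.round(q,4),'yaw',a(q[2]-q[0]),a(q[3]-q[1]),a(q[0]-q[1])-90,'mouth',(q[0]+q[1])/2)
# same on near collet for bias check in s15 skip
```

```text
w2 [0.58035605 0.29492821] [0.58033497 0.22500874] [0.66047085 0.2950114 ] [0.6607298  0.22436656] yaw 0.059495894761709064 -0.45766423758893043 -0.017274440344380082 len 0.08011483683606906 0.06991946882513062 mouth [0.58034551 0.25996848]
side [[0.5775 0.2957]
 [0.5764 0.2267]
 [0.6573 0.2977]
 [0.6526 0.2197]] yaw 1.4038326065915439 -5.260425959717615 -0.8845739915294928 mouth [0.57695438 0.26121566]
scene [[0.5798 0.2946]
 [0.5797 0.2251]
 [0.6606 0.295 ]
 [0.6608 0.2265]] yaw 0.23835048833446504 1.044498579520007 -0.11728118719553038 mouth [0.5797759  0.25983959]
```

Call:
{"api": "servo_tool", "payload": {
  "rows": [
    [[0, 0, -0.4], 0.06],
    [[0, 0.2, -0.8], 0.127],
    [[0, 0.5, -1], 0.127],
    [[0, 0.9, -1], 0.127],
    [[0, 1, -1], 0.127],
    [[0, 1, -1], 0.127]
  ]
}}

```text
time: 28.22
tool_pos: [0.4517, -0.1635, 0.1605]
ee_rot: [3.14, -0.003, 3.141]
wrist_force: [-0.6, -0.8, -3.0]
width: 0.0141
```

Call:
{"api": "servo_tool", "payload": {
  "rows": [
    [[0, 0.4, -0.3], 0],
    [[0, 0.8, -0.4], 0],
    [[0, 1, -0.4], 0],
    [[0, 1, -0.4], 0]
  ]
}}

```text
time: 28.55
tool_pos: [0.4531, -0.0839, 0.1935]
ee_rot: [3.14, -0.002, 3.142]
wrist_force: [0.6, 0.1, -2.8]
width: 0.0136
```

Call:
{"api": "servo_tool", "payload": {
  "rows": [
    [[0, 0.4, 0], 0],
    [[0, 0.8, 0], 0],
    [[0, 1, 0], 0],
    [[0, 1, 0], 0]
  ]
}}

```text
time: 28.88
tool_pos: [0.453, -0.0044, 0.1925]
ee_rot: [3.141, -0.004, 3.141]
wrist_force: [-0.6, 0.0, -3.1]
width: 0.0137
```

Call:
{"api": "servo_tool", "payload": {
  "rows": [
    [[0, 0.4, 0], 0],
    [[0, 0.8, 0], 0],
    [[0, 1, 0], 0],
    [[0, 1, 0], 0]
  ]
}}

```text
time: 29.22
tool_pos: [0.4537, 0.075, 0.1929]
ee_rot: [-3.141, -0.003, 3.141]
wrist_force: [-0.3, 0.3, -2.9]
width: 0.0139
```

Call:
{"api": "servo_tool", "payload": {
  "rows": [
    [[0, 0.4, 0], 0],
    [[0, 0.8, 0], 0],
    [[0, 1, 0], 0],
    [[0, 1, 0], 0]
  ]
}}

```text
time: 29.55
tool_pos: [0.4544, 0.1545, 0.1932]
ee_rot: [-3.141, -0.002, 3.14]
wrist_force: [-0.9, -0.8, -1.7]
width: 0.0138
```

Call:
{"api": "servo_tool", "payload": {
  "rows": [
    [[0, 0.4, 0], 0],
    [[0, 0.8, 0], 0],
    [[0, 1, 0], 0],
    [[0, 1, 0], 0],
    [[0, 1, 0], 0]
  ]
}}

```text
time: 29.97
tool_pos: [0.4549, 0.2323, 0.1936]
ee_rot: [-3.139, -0.001, 3.138]
wrist_force: [-0.4, -0.3, -2.4]
width: 0.0136
```

Call:
{"api": "servo_tool", "payload": {
  "rows": [
    [[0, 0.2, 0.3], 0],
    [[0, 0.34, 0.7], 0],
    [[0, 0.34, 1], 0],
    [[0, 0.34, 1], 0],
    [[0, 0.34, 1], 0]
  ]
}}

```text
time: 30.38
tool_pos: [0.4539, 0.2589, 0.1131]
ee_rot: [-3.139, -0.003, 3.136]
wrist_force: [-0.2, 0.1, -1.7]
width: 0.0136
```

Call:
{"api": "servo_tool", "payload": {
  "rows": [
    [[0, 0, 0.3], 0],
    [[0, 0, 0.6], 0],
    [[0, 0, 0.85], 0],
    [[0, 0, 0.85], 0],
    [[0, 0, 0.85], 0],
    [[0, 0, 0.85], 0]
  ]
}}

```text
time: 30.88
tool_pos: [0.4565, 0.2616, 0.0496]
ee_rot: [3.14, 0.005, 3.138]
wrist_force: [-0.0, 0.1, -1.5]
width: 0.0138
```

Run:
```python
from h import *
snap('wrist','w18.png');snap('side','s18.png');snap('scene','sc18.png');o=robot.get_obs();print(o['tool_pos'],o['ee_rot'],o['joint_positions'],o['width'])
crop('s18',200,130,330,230,6,'k1.png');crop('sc18',290,150,420,250,6,'k2.png')
```

```text
[0.45606133 0.26197035 0.04922367] [3.13982938 0.00429701 3.13816171] [ 4.13659679e-01  1.15537650e-01  1.65688528e+00 -1.31392398e-04
  1.36452679e+00 -1.15368288e+00] 0.013785400085909408
```

View pics/k1.png

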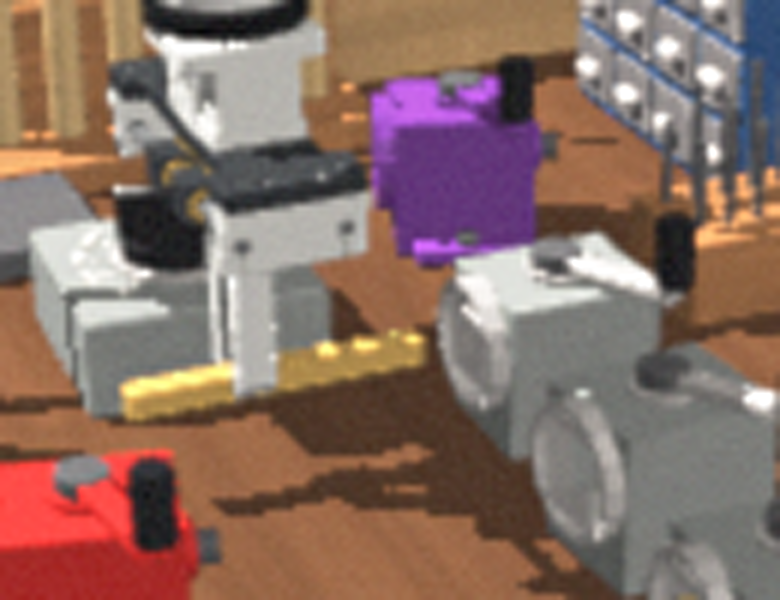

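View pics/k2.png

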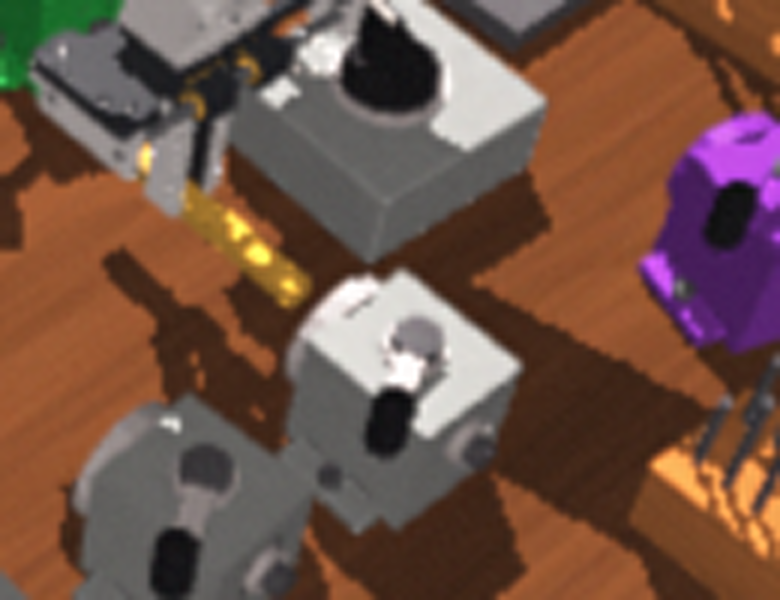

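View pics/w18.png

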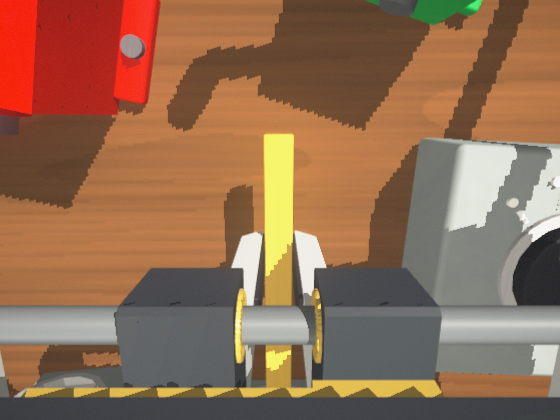

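Call:
{"api": "servo_tool", "payload": {
  "rows": [
    [[0, -0.02, 0.043], 0],
    [[0, -0.02, 0.043], 0],
    [[-0.1, -0.02, 0.043], 0],
    [[-0.2, -0.02, 0.043], 0],
    [[-0.3, -0.02, 0.043], 0],
    [[-0.4, -0.02, 0.043], 0],
    [[-0.5, -0.02, 0.043], 0],
    [[-0.6, -0.02, 0.043], 0],
    [[-0.6, -0.02, 0.043], 0]
  ]
}}

```text
time: 31.78
tool_pos: [0.5048, 0.2598, 0.0437]
ee_rot: [3.141, 0.003, 3.138]
wrist_force: [0.5, 0.1, -1.4]
width: 0.014
```

Run:
```python
from h import *
o=robot.get_obs();print(o['tool_pos'],o['wrist_force'],o['wrist_torque'])
snap('scene','sc19.png');crop('sc19',290,150,420,250,6,'k3.png')
```

```text
[0.50484799 0.25979456 0.04367865] [ 0.51057436  0.08572664 -1.38680005] [ 0.09110894 -0.2198927   0.02588493]
```

View pics/k3.png

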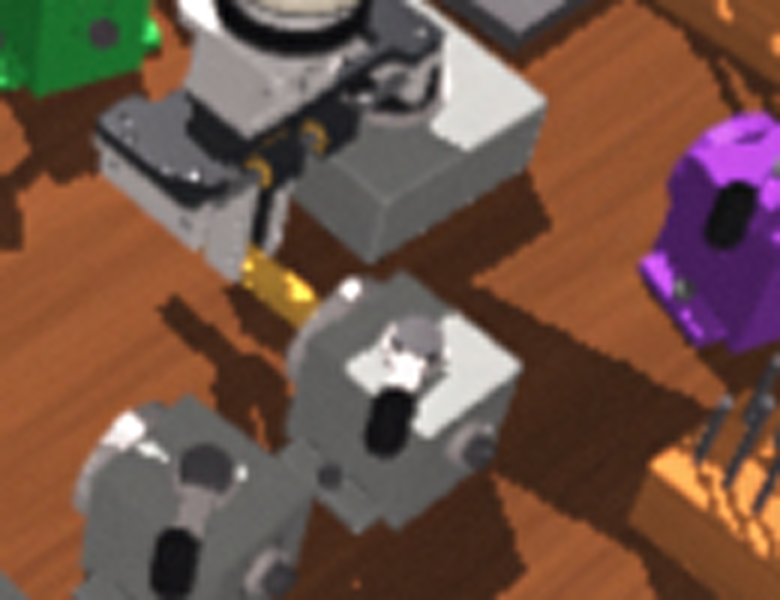

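Call:
{"api": "servo_tool", "payload": {
  "rows": [
    [[0, 0, -0.02], 0],
    [[-0.1, 0, -0.02], 0],
    [[-0.2, 0, -0.02], 0],
    [[-0.3, 0, -0.02], 0],
    [[-0.4, 0, -0.02], 0],
    [[-0.47, 0, -0.02], 0],
    [[-0.47, 0, -0.02], 0]
  ]
}}

```text
time: 32.42
tool_pos: [0.5414, 0.2595, 0.0447]
ee_rot: [-3.142, 0.001, 3.138]
wrist_force: [-0.4, 0.9, -1.9]
width: 0.0135
```

Call:
{"api": "servo_tool", "payload": {
  "rows": [
    [[-0.03, 0, 0], 0],
    [[-0.06, 0, 0], 0],
    [[-0.09, 0, 0], 0],
    [[-0.12, 0, 0], 0],
    [[-0.12, 0, 0], 0]
  ]
}}

```text
time: 32.83
tool_pos: [0.5499, 0.2596, 0.0449]
ee_rot: [3.142, 0.001, 3.138]
wrist_force: [-0.3, -0.2, -1.1]
width: 0.0136
```

Call:
{"api": "servo_tool", "payload": {
  "rows": [
    [[-0.02, 0, 0], 0],
    [[-0.04, 0, 0], 0],
    [[-0.06, 0, 0], 0],
    [[-0.06, 0, 0], 0]
  ]
}}

```text
time: 33.17
tool_pos: [0.5503, 0.2596, 0.044]
ee_rot: [-3.141, -0.009, 3.139]
wrist_force: [-9.2, 0.2, 2.0]
width: 0.014
```

Home at the stop (x ≈ 0.550, predicted 0.549). Ease off, release, lift.

Call:
{"api": "servo_tool", "payload": {
  "rows": [
    [[0.02, 0, 0], 0],
    [[0.035, 0, 0], 0],
    [[0.035, 0, 0], 0]
  ]
}}

```text
time: 33.42
tool_pos: [0.5503, 0.2596, 0.0446]
ee_rot: [-3.141, -0.002, 3.139]
wrist_force: [-4.0, -0.2, -1.4]
width: 0.0138
```

Call:
{"api": "servo_tool", "payload": {
  "grip": -0.3,
  "rows": [
    [[0, 0, 0], 0],
    [[0, 0, 0], 0],
    [[0, 0, 0], 0],
    [[0, 0, 0], 0],
    [[0, 0, 0], 0],
    [[0, 0, 0], 0],
    [[0, 0, 0], 0],
    [[0, 0, 0], 0],
    [[0, 0, 0], 0],
    [[0, 0, 0], 0]
  ]
}}

```text
time: 34.25
tool_pos: [0.5515, 0.2596, 0.0448]
ee_rot: [-3.142, 0.0, 3.138]
wrist_force: [-0.1, -0.4, -0.0]
width: 0.0609
```

Call:
{"api": "servo_tool", "payload": {
  "rows": [
    [[0, 0, -0.3], 0],
    [[0, 0, -0.7], 0],
    [[0, 0, -1], 0],
    [[0, 0, -1], 0],
    [[0, 0, -1], 0]
  ]
}}

```text
time: 34.67
tool_pos: [0.5527, 0.2601, 0.127]
ee_rot: [3.14, 0.004, 3.138]
wrist_force: [-0.3, -0.2, -0.5]
width: 0.0612
```

Call:
{"api": "servo_tool", "payload": {
  "grip": -1,
  "rows": [
    [[0, 0, -0.4], 0],
    [[-0.2, -0.2, -0.5], 0],
    [[-0.6, -0.6, -0.5], 0],
    [[-1, -0.79, -0.5], 0],
    [[-1, -0.79, -0.5], 0]
  ]
}}

```text
time: 35.08
tool_pos: [0.6348, 0.1914, 0.1604]
ee_rot: [-3.138, -0.003, 3.133]
wrist_force: [-0.4, 0.3, -1.0]
width: 0.0909
```

Run:
```python
from h import *
snap('side','s20.png');snap('wrist','w20.png');o=robot.get_obs();print(o['tool_pos'],o['ee_rot'])
crop('s20',240,130,400,250,5,'l1.png')
```

```text
[0.630963   0.19489142 0.16114228] [-3.14068188 -0.00570871  3.13616656]
```

View pics/l1.png

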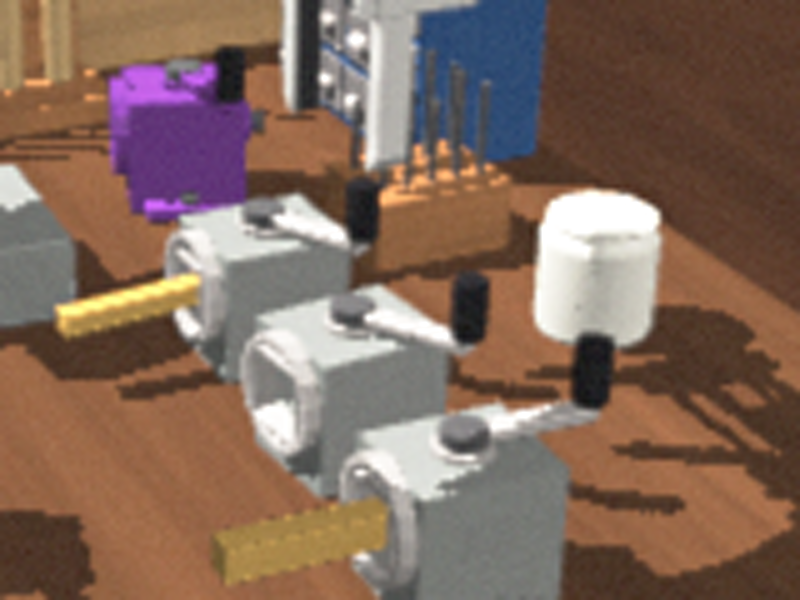

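View pics/w20.png

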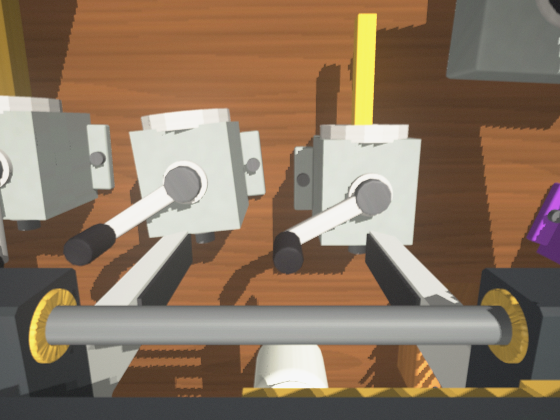

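Run:
```python
from h import *
for p in [(288,258),(288,254)]: print(px2w('w20',*p,.128))
print('piv',px2w('w20',373,197,.1))
P=lambda u,v,z: px2w('w20',u,v,z)[:2]
# bar A end
print('bar end',P(358,15,.055),P(376,15,.055))
print('front',P(313,141,.08),P(420,140,.08),'back',P(414,246,.08))
print('orange block scene', [px2w('scene0',250+a/4,120+b/4,z)[:2].round(3) for a,b,z in [(595,430,.03),(580,465,.0),(690,550,0),(660,500,.04),(640,360,.1)]])
print('jar', px2w('scene0',396,290,0)[:2], px2w('scene0',396,262,.08)[:2])
```

```text
[0.65127567 0.19856364 0.128     ]
[0.64858836 0.19856469 0.128     ]
piv [0.61823255 0.2576633  0.1       ]
bar end [0.49211097 0.25147629] [0.49220441 0.2645994 ]
front [0.58115145 0.21772907] [0.58094163 0.29447821] back [0.66133173 0.29661734]
orange block scene [array([0.728, 0.336]), array([0.733, 0.324]), array([0.833, 0.328]), array([0.8  , 0.316]), array([0.728, 0.357])]
jar [0.85048074 0.18453051] [0.80935572 0.20205509]
```

Run:
```python
from h import *
snap('scene','sc20.png');crop('sc20',310,160,460,290,5,'l2.png')
```

```text
(no output)
```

View pics/l2.png

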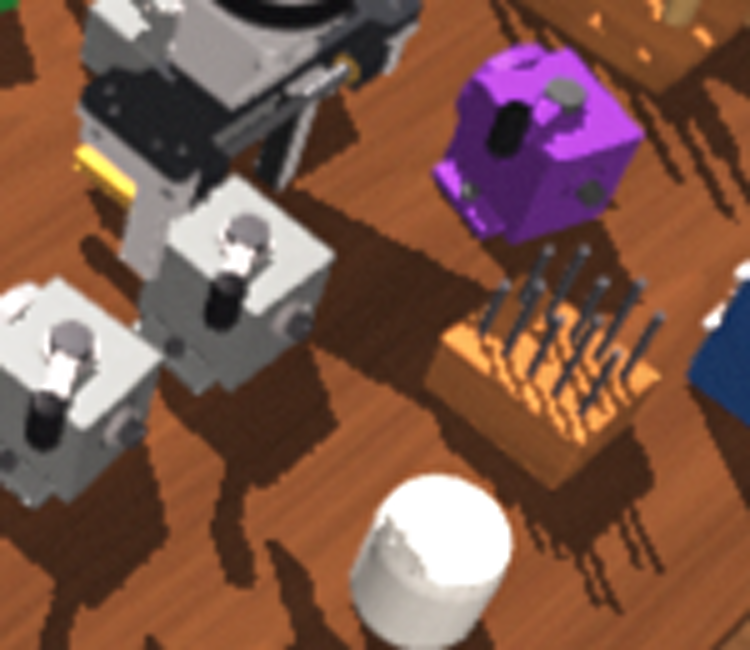

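Call:
{"api": "servo_tool", "payload": {
  "rows": [
    [[-0.15, 0.04, 0], 0],
    [[-0.24, 0.04, 0], 0],
    [[-0.24, 0.04, 0.3], 0],
    [[-0.24, 0.04, 0.6], 0],
    [[-0.24, 0.04, 0.72], 0],
    [[-0.24, 0.04, 0.72], 0],
    [[-0.24, 0.04, 0.72], 0]
  ]
}}

```text
time: 35.82
tool_pos: [0.6497, 0.1998, 0.1068]
ee_rot: [-3.141, -0.002, 3.139]
wrist_force: [-0.4, 0.4, 0.5]
width: 0.094
```

Call:
{"api": "servo_tool", "payload": {
  "grip": 1,
  "rows": [
    [[0, 0, 0], 0],
    [[0, 0, 0], 0],
    [[0, 0, 0], 0],
    [[0, 0, 0], 0],
    [[0, 0, 0], 0],
    [[0, 0, 0], 0],
    [[0, 0, 0], 0],
    [[0, 0, 0], 0],
    [[0, 0, 0], 0],
    [[0, 0, 0], 0],
    [[0, 0, 0], 0],
    [[0, 0, 0], 0]
  ]
}}

```text
time: 36.82
tool_pos: [0.6505, 0.1991, 0.1072]
ee_rot: [-3.141, 0.0, 3.138]
wrist_force: [0.3, 0.2, 0.5]
width: 0.0192
```

Call:
{"api": "servo_tool", "payload": {
  "rows": [
    [[0, 0, 0], 0],
    [[0, 0, 0], 0]
  ]
}}

```text
time: 36.98
tool_pos: [0.6506, 0.1991, 0.1072]
ee_rot: [-3.141, 0.0, 3.138]
wrist_force: [0.4, -0.4, -0.2]
width: 0.0193
```

```bash
python3 -c "
from arc import *
arc(0,np.radians(-62),np.radians(0),3.138,16)"
```

```text
-58.1 -0.051 0.03
-54.2 -0.1 0.063
-50.4 -0.147 0.099
-46.5 -0.191 0.139
-42.6 -0.232 0.181
-38.8 -0.271 0.226
-34.9 -0.306 0.273
-31.0 -0.338 0.323
-27.1 -0.367 0.375
-23.2 -0.392 0.429
-19.4 -0.413 0.484
-15.5 -0.43 0.54
-11.6 -0.444 0.598
-7.8 -0.454 0.656
-3.9 -0.46 0.715
0.0 -0.461 0.774
```

Call:
{"api": "servo_tool", "payload": {
  "rows": [
    [[-0.05, 0.03, 0], 0],
    [[-0.1, 0.063, 0], 0],
    [[-0.147, 0.099, 0], 0],
    [[-0.191, 0.139, 0], 0],
    [[-0.232, 0.181, 0], 0],
    [[-0.271, 0.226, 0], 0],
    [[-0.306, 0.273, 0], 0],
    [[-0.338, 0.323, 0], 0],
    [[-0.38, 0.375, 0], 0],
    [[-0.41, 0.429, 0], 0],
    [[-0.44, 0.484, 0], 0],
    [[-0.46, 0.54, 0], 0]
  ]
}}

```text
time: 37.98
tool_pos: [0.6902, 0.2372, 0.1072]
ee_rot: [-3.133, 0.004, 3.135]
wrist_force: [5.8, -10.5, -0.4]
width: 0.0192
```

Call:
{"api": "servo_tool", "payload": {
  "rows": [
    [[-0.02, 0.06, 0], 0],
    [[-0.03, 0.12, 0], 0],
    [[-0.04, 0.18, 0], 0],
    [[-0.05, 0.24, 0], 0],
    [[-0.05, 0.3, 0], 0],
    [[-0.05, 0.3, 0], 0],
    [[-0.05, 0.3, 0], 0]
  ]
}}

```text
time: 38.57
tool_pos: [0.6976, 0.2607, 0.1073]
ee_rot: [-3.134, 0.012, 3.134]
wrist_force: [11.1, -9.7, -3.6]
width: 0.0191
```

Call:
{"api": "servo_tool", "payload": {
  "rows": [
    [[-0.03, 0.04, 0], 0],
    [[-0.05, 0.08, 0], 0],
    [[-0.05, 0.1, 0], 0],
    [[-0.05, 0.1, 0], 0],
    [[-0.05, 0.1, 0], 0]
  ]
}}

```text
time: 38.98
tool_pos: [0.698, 0.2608, 0.107]
ee_rot: [-3.12, 0.001, 3.129]
wrist_force: [0.6, -24.1, 1.3]
width: 0.0191
```

At the stop (24 N, no further motion). Ease off, release, lift, look.

Call:
{"api": "servo_tool", "payload": {
  "rows": [
    [[0, -0.06, 0], 0],
    [[0, -0.13, 0], 0],
    [[0, -0.13, 0], 0]
  ]
}}

```text
time: 39.23
tool_pos: [0.6979, 0.2606, 0.1071]
ee_rot: [-3.138, 0.004, 3.135]
wrist_force: [5.7, -6.0, -1.6]
width: 0.0188
```

Call:
{"api": "servo_tool", "payload": {
  "grip": 0,
  "rows": [
    [[0, 0, 0], 0],
    [[0, 0, 0], 0],
    [[0, 0, 0], 0],
    [[0, 0, 0], 0],
    [[0, 0, 0], 0],
    [[0, 0, 0], 0],
    [[0, 0, 0], 0]
  ]
}}

```text
time: 39.82
tool_pos: [0.6953, 0.2645, 0.1072]
ee_rot: [3.141, -0.0, 3.139]
wrist_force: [-0.1, 0.8, 0.1]
width: 0.0468
```

Call:
{"api": "servo_tool", "payload": {
  "rows": [
    [[0, 0, -0.3], 0],
    [[0, 0, -0.7], 0],
    [[0, 0, -1], 0],
    [[0, 0, -1], 0]
  ]
}}

```text
time: 40.15
tool_pos: [0.6979, 0.2649, 0.1956]
ee_rot: [3.138, 0.012, 3.139]
wrist_force: [-0.4, -0.3, 1.7]
width: 0.0471
```

Call:
{"api": "servo_tool", "payload": {
  "grip": -1,
  "rows": [
    [[0.4, 0.1, 0], 0],
    [[0.8, 0.2, 0], 0],
    [[0.9, 0.2, 0], 0],
    [[0.9, 0.2, 0], 0]
  ]
}}

```text
time: 40.48
tool_pos: [0.6214, 0.281, 0.1872]
ee_rot: [-3.141, -0.001, 3.141]
wrist_force: [1.5, -0.5, 1.1]
width: 0.0705
```

Run:
```python
from h import *
snap('side','s21.png');snap('wrist','w21.png');snap('scene','sc21.png');o=robot.get_obs();print(o['tool_pos'],o['ee_rot'])
crop('s21',200,130,400,270,4,'l3.png')
```

```text
[0.62443532 0.27988082 0.1871609 ] [-3.14142973e+00  9.56094551e-04  3.13800254e+00]
```

View pics/l3.png

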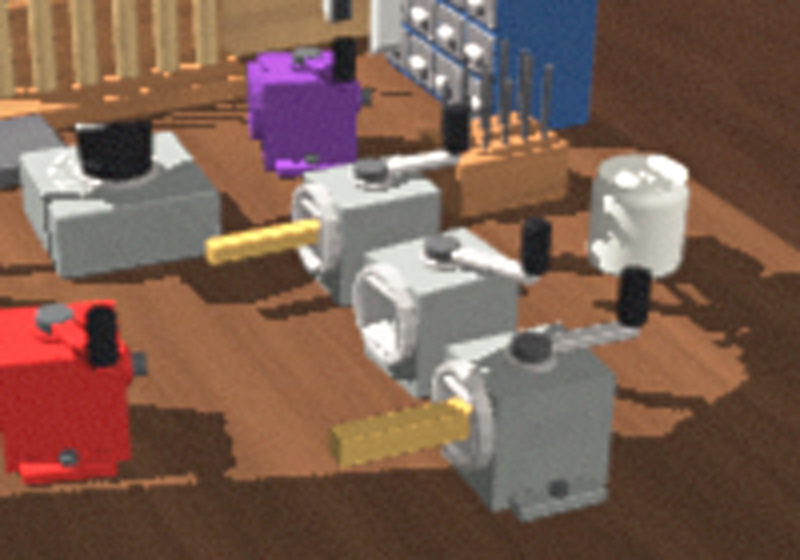

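View pics/w21.png

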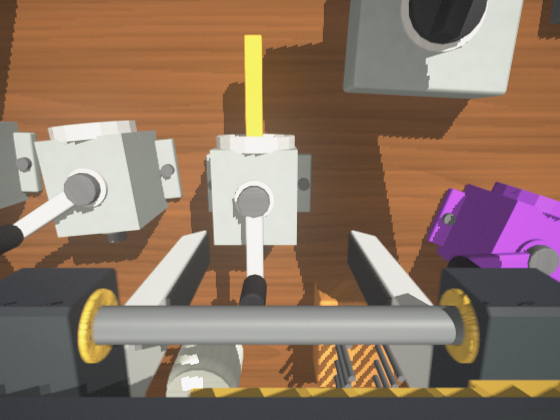

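View pics/sc21.png

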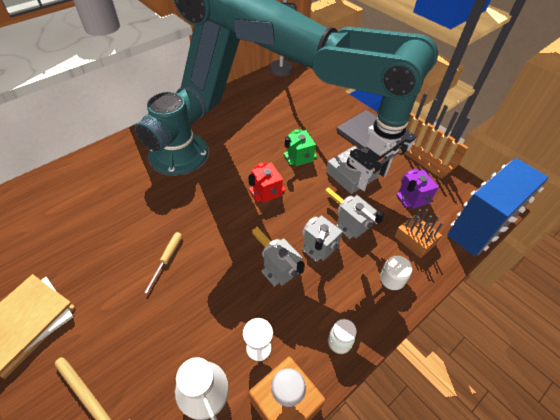

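Run:
```python
from h import *
P=lambda u,v,z: px2w('w21',u,v,z)[:2]
e=(P(245,36,.055)+P(262,36,.055))/2; f=(P(208,153,.08)+P(298,151,.08))/2;print('end',e,'front',f,f-e)
print(np.degrees(np.arctan2(*(P(254.5,270,.092)-P(253.5,203,.1))[::-1])))
snap('wrist','w22.png'); s=snap('scene','sc22.png'); crop('sc22',230,170,400,290,4.5,'m1.png')
```

```text
end [0.49186979 0.25973968] front [0.58254671 0.25941508] [ 0.09067692 -0.0003246 ]
-0.7356168636847814
```

View pics/m1.png

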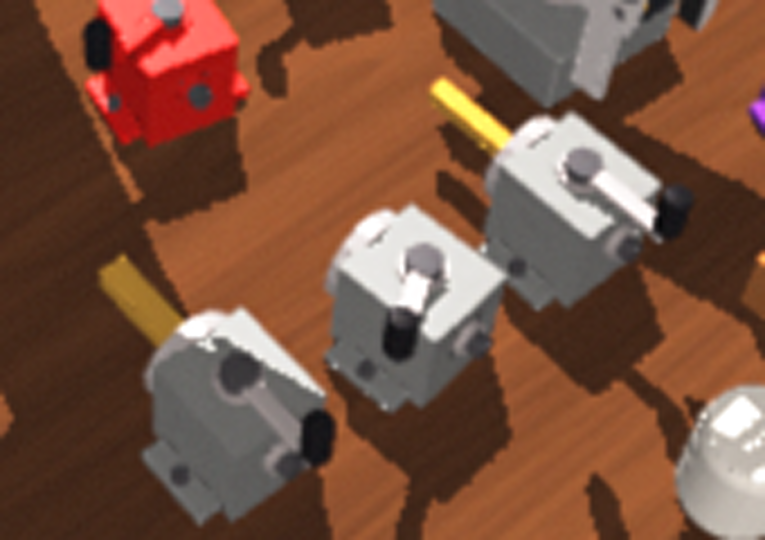

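Call:
{"api": "servo_tool", "payload": {
  "rows": [
    [[0.4, 0.3, 0], 0.06],
    [[0.8, 0.6, 0], 0.13],
    [[1, 0.8, 0], 0.2],
    [[1, 0.8, 0], 0.2],
    [[1, 0.8, 0], 0.2]
  ]
}}

```text
time: 41.15
tool_pos: [0.5441, 0.345, 0.1874]
ee_rot: [3.142, 0.001, 2.827]
wrist_force: [0.8, 0.1, 0.0]
width: 0.0943
```

Call:
{"api": "servo_tool", "payload": {
  "rows": [
    [[0.4, 0.2, 0], 0],
    [[0.8, 0.4, 0], 0],
    [[1, 0.478, 0.2], 0],
    [[1, 0.478, 0.4], 0],
    [[1, 0.478, 0.4], 0]
  ]
}}

```text
time: 41.57
tool_pos: [0.4792, 0.4045, 0.1512]
ee_rot: [-3.136, -0.003, 2.825]
wrist_force: [-0.8, -0.6, -1.6]
width: 0.0941
```

Call:
{"api": "servo_tool", "payload": {
  "rows": [
    [[0.139, 0, 0], 0],
    [[0.139, 0, 0], 0],
    [[0.139, 0, 0], 0]
  ]
}}

```text
time: 41.82
tool_pos: [0.4702, 0.409, 0.1566]
ee_rot: [3.14, 0.002, 2.824]
wrist_force: [0.3, -0.5, -0.2]
width: 0.0938
```

Run:
```python
from h import *
snap('wrist','w23.png');o=robot.get_obs();print(o['tool_pos'],o['ee_rot'],o['joint_positions'])
```

```text
[0.47031549 0.40903546 0.15668266] [3.13976443e+00 1.75292737e-03 2.82355011e+00] [ 6.25086013e-01  2.61712922e-01  1.26582940e+00 -3.45460075e-04
  1.61154114e+00 -6.27683875e-01]
```

View pics/w23.png

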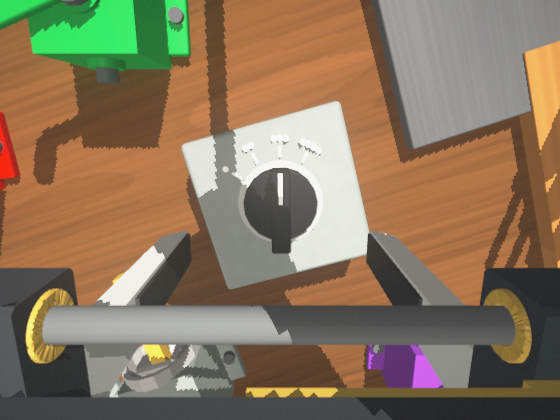

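Call:
{"api": "servo_tool", "payload": {
  "rows": [
    [[0, 0, 0.3], 0],
    [[0, 0, 0.6], 0],
    [[0, 0, 0.9], 0],
    [[0, 0, 1], 0],
    [[0, 0, 1], 0],
    [[0, 0, 1], 0]
  ]
}}

```text
time: 42.37
tool_pos: [0.4698, 0.4092, 0.0761]
ee_rot: [3.141, 0.001, 2.824]
wrist_force: [0.3, -0.2, 1.1]
width: 0.0935
```

Call:
{"api": "servo_tool", "payload": {
  "grip": 1,
  "rows": [
    [[0, 0, 0], 0],
    [[0, 0, 0], 0],
    [[0, 0, 0], 0],
    [[0, 0, 0], 0],
    [[0, 0, 0], 0],
    [[0, 0, 0], 0],
    [[0, 0, 0], 0],
    [[0, 0, 0], 0],
    [[0, 0, 0], 0],
    [[0, 0, 0], 0],
    [[0, 0, 0], 0],
    [[0, 0, 0], 0]
  ]
}}

```text
time: 43.37
tool_pos: [0.4692, 0.4092, 0.0752]
ee_rot: [3.141, 0.0, 2.824]
wrist_force: [0.7, 0.9, 0.4]
width: 0.0177
```

Call:
{"api": "servo_tool", "payload": {
  "rows": [
    [[0, 0, 0], 0],
    [[0, 0, 0], 0],
    [[0, 0, 0], 0],
    [[0, 0, 0], 0.06],
    [[0, 0, 0], 0.12],
    [[0, 0, 0], 0.18],
    [[0, 0, 0], 0.24],
    [[0, 0, 0], 0.3],
    [[0, 0, 0], 0.32],
    [[0, 0, 0], 0.32],
    [[0, 0, 0], 0.32]
  ]
}}

```text
time: 44.28
tool_pos: [0.4696, 0.4107, 0.0753]
ee_rot: [3.138, -0.001, 2.323]
wrist_force: [1.7, 5.2, -1.8]
width: 0.0133
```

Call:
{"api": "servo_tool", "payload": {
  "grip": -1,
  "rows": [
    [[0, 0, 0], 0],
    [[0, 0, 0], 0],
    [[0, 0, 0], 0],
    [[0, 0, 0], 0],
    [[0, 0, 0], 0],
    [[0, 0, 0], 0],
    [[0, 0, 0], 0],
    [[0, 0, 0], 0],
    [[0, 0, -0.3], 0],
    [[0, 0, -0.6], 0],
    [[0, 0, -1], 0],
    [[0, 0, -1], 0]
  ]
}}

```text
time: 45.28
tool_pos: [0.472, 0.4113, 0.1632]
ee_rot: [3.129, 0.002, 2.322]
wrist_force: [1.0, -0.0, 1.0]
width: 0.0902
```

Run:
```python
from h import *
snap('wrist','w24.png');o=robot.get_obs();print(o['tool_pos'],o['ee_rot'],o['joint_positions'])
```

```text
[0.4712407  0.41072001 0.16039341] [3.13205408e+00 1.27930010e-03 2.32164319e+00] [ 6.26263620e-01  2.58926425e-01  1.26192155e+00 -8.41379523e-05
  1.61112107e+00 -1.24593138e-01]
```

View pics/w24.png

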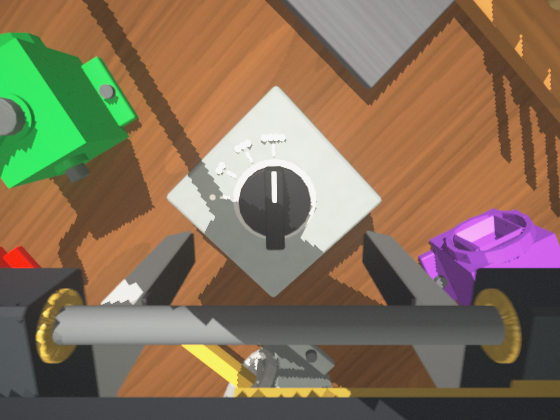

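Selector points at four dots, both bars are locked. Lift a little further, a last check, and hand in.

Call:
{"api": "servo_tool", "payload": {
  "rows": [
    [[0, 0, -0.3], 0],
    [[0, 0, -0.6], 0],
    [[0, 0, -0.6], 0],
    [[0, 0, -0.6], 0],
    [[0, 0, -0.6], 0]
  ]
}}

```text
time: 45.75
tool_pos: [0.4686, 0.4088, 0.2013]
ee_rot: [-3.139, -0.0, 2.322]
wrist_force: [-0.4, -0.9, -0.6]
width: 0.0939
```

Run:
```python
from h import *
snap('side','s25.png'); snap('scene','sc25.png'); crop('s25',200,130,460,300,3,'n1.png')
```

```text
(no output)
```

View pics/n1.png

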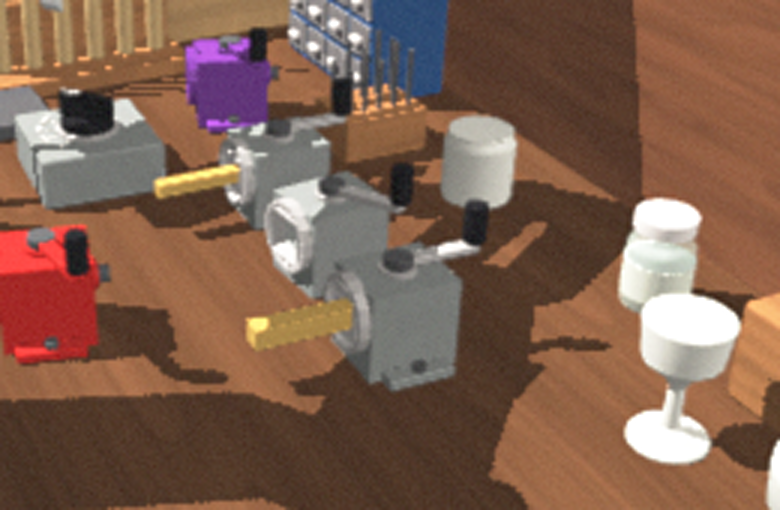

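View pics/sc25.png

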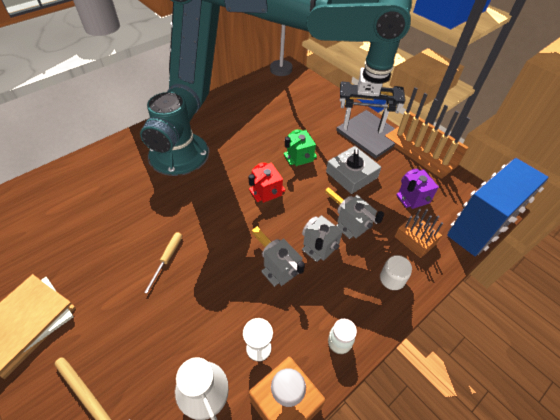

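Both bars sit in their collets with the levers closed, the goblet is untouched, and no third bar shows anywhere.

```bash
python3 -c "
from bench import robot
print(robot.close_job())"
```

```text
the job is handed in; nothing more can be done
None
```

I turned the selector from two dots to three. I then pushed the 19 mm bar home in the nearest grey collet and the 14 mm bar in the farthest, and swung each lever to its stop. After that I turned the selector to four dots and handed the job in at about 46 s. The thickest bar was not on the bench, so the middle collet stayed empty with its lever open.

**Bars home:** Each bar met the stop within about 2 mm of where I had worked out, and did not move on under 9–12 N. Measured from the pictures, the rear ends were about 90 mm in front of the mouths, which is what a bar fully home should show. I measured the 14 mm bar after its lever was closed too (91 mm).

**Levers closed:** Both levers stopped moving under about 25 N. They look parallel to their bars, and the 14 mm one measured within about 1° of its bar.

**Selector:** The last wrist picture shows it on four dots, and the gripper was open and clear of everything at hand-in.

**Goblet:** It is standing where it was.

No check failed or disagreed. The hand-in gave no verdict.

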